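# Make up the field case and the titration tray

## Robot

A 6-joint arm with a two-finger parallel gripper is mounted at the origin on a cart in front of the work surface, level with it; the furniture and walls round the work are solid. World frame = base frame: x ahead of the robot, y to its left, z up, the work surface at z = 0. Lengths are in mm, angles in rad, forces in N, time in s.
With the tool pointing down it reaches from about 400 to 925 mm from the base axis. Payload 12.5 kg.
Tool frame: the origin (TCP) lies at the very end of the fingers, on their centre line; the grasp point (between the pads) lies 19 mm behind it; z points along the fingers, y is the line along which they close (so a half turn about z gives the same grasp; the last joint's range is limited). The gripper opens to 95 mm and grips with 3 to 60 N. Pads are 20 mm wide; open, the fingers measure 119 mm over their backs; the gripper's body (75 mm by 180 mm) begins 59 mm behind the grasp point.
Start: joints at [-1.334, 0.491, 1.559, -0, 1.092, -0.106], TCP at [210.102, -588.648, 192.661] pointing down, gripper open.
Joint ranges: [-3.1, 3.1], [-0.84, 2.19], [0.05, 2.79], [-1.13, 4.28], [0.06, 2.93], [-2.69, 2.69]. Speed limits (rad/s): [2.22, 2.22, 2.79, 3.14, 3.14, 3.14].

## Interface

Orientations are given as [roll, pitch, yaw] about the fixed x, y, z axes, in that order (R = Rz(yaw) Ry(pitch) Rx(roll)).
In Python, from cell import state, read_camera, camera_info, job_done gives the robot as it stands.
- The arm moves only by the shell command python3 -m handwheel 'ROWS'. ROWS is a JSON list of rows, 1 to 5 of them, each of 5 numbers: dx, dy, dz in mm, then a turn about the tool's z in rad, then the opening from 0.0 (shut) to 1.0 (fully open); each row is the pose to reach, as a shift and turn from the pose commanded when the command began, along the tool's axes at that moment; what a row does not reach only later rows make up. A row lasts 1/12 s, in which the tool goes at most 41.7 mm and 0.125 rad, less where a joint would pass 70% of its speed; a pose out of reach is approached as far as the arm can. The fingers move at their own pace and stop on an object; the grip force is fixed at half the most. Time passes only in rows, so rows that do not move let the fingers close. It prints the time, the measured TCP pose, the force, the opening and the grip force at its end.
- state(): the state, without advancing time (a new reading comes with each control period).
- read_camera(name): name is "scene" or "top" or "wrist"; returns (picture, depth): 420x560x3 uint8, red, green, blue; 420x560 float32, mm along the optical axis (not along the pixel's ray), 0 where there is no reading.
- camera_info(name): a dict with "vertical_fov" (degrees; the focal length in pixels is half the picture's height over the tangent of half this angle, whatever the lens; pixels are square), "cx", "cy" (the principal point, pixels), "origin" and "attitude" of the camera in the world. Camera axes: x right, y down, z forward; pixel columns grow to the right and rows downward; lengths in mm; the calibration is good to about 2 mm. A picture is of the moment at which its call begins: read the wrist's pose just before it. camera_info takes no time and is no camera call; for the wrist camera it gives the pose at the moment of the call.
- job_done(): hands the job in; it is judged then, once.
The state is a dict: "t": time; "joints": joint angles; "qvel": joint speeds; "tau": joint torques, N m; "eef_pos": TCP position; "tcp_rot": TCP orientation; "ft_force": force on the tool from outside, world axes, zero at the start; "moment": the same for the moment, N m; "opening": opening from 0.0 (shut) to 1.0 (fully open); "grip_force": force on a finger pad.
Only numpy, scipy, OpenCV 4.12 (cv2) and the standard library are available. Lean on these libraries where they do the work, as an engineer would, in place of code of your own. Each camera call takes 0.05 s, during which the arm holds its last target. There are 200 camera calls.

## Task

Make up the two kits so that everything sits fully home in the pocket cut to its outline: the sample vial and the timer go in the lidded field case, and the dropper bottle, the weighing cup and the stir bar in the open tray. Somebody has stood the dropper bottle in the timer's recess of the case, so clear that first; when the case is packed, swing its lid shut. Keep the bottle and the vial upright throughout, and leave the beaker and the conical flask where they stand.

Things in the scene. Friction and masses are not known exactly. Their poses are not given: they have to be found in the camera images.
- case: Fixed grey case, 116 (x) x 206 (y) x 46 mm high, lid open behind it. Origin centre of underside, z up, -x its front (to the robot), +y its left. Dark foam (pale in the pockets), top 44 mm up. Square timer recess 76 x 76 mm, centre (0, +42), floor at z 35; round vial pocket 32 mm dia., centre (0, -62), floor at z 10 mm. Case and tray may change sides.
- case_lid (a joint): Lid angle: 0 shut, starts 1.6 to 1.75 (stop), rests open by its weight; below about 1.1 it falls shut, damped. Axis along case y at case x +58, z +46.5 mm. Shell 116 x 206 x 42 mm deep, 0.22 kg. Middle of its front edge: black lip 80 mm wide, 6 thick, out 18 mm (shut: x -58 to -76, 4 to 10 mm above the axis; open: points up, about 0.18 m up). Push the lip from behind.
- tray: Fixed open grey tray, 104 (x) x 206 (y) x 40 mm high, lifting lips at both ends. Origin centre of underside, z up, -x its front, +y its left. Dark foam (pale in the pockets), top 38 mm up. Round bottle pocket 40 mm dia., centre (0, -66), floor at z 8; round cup recess 52 mm dia., centre (0, 0), floor at z 31; stir bar slot 52 (y) x 24 (x) mm, centre (0, +66), floor at z 31 mm.
- dropper_bottle: Amber glass dropper bottle with a black rubber bulb, 31 mm in diameter up to 62 mm, narrower (23 mm) above, 100 mm high, 60 g; origin at the centre of its underside, z up. At the start it stands loose in the timer's recess of the case.
- vial: Clear glass sample vial with a black screw cap, 25 mm in diameter, 64 mm high (the cap is the top 14 mm), 22 g; origin at the centre of its underside, z up. Starts standing on the bench.
- timer: White square countdown timer lying flat, 66 x 66 mm, 16 mm high at its edges (19 mm with its buttons and display), 70 g; origin at the centre of its underside, x and y along its sides, z up. It fits its recess in any quarter turn.
- weigh_cup: Small white open plastic weighing cup, 45 mm in diameter at the rim, tapering to 32 mm at the base, 28 mm high, 12 g; origin at the centre of its underside, z up. It can be taken across the outside of its rim.
- stir_bar_mid (a point): Middle of the white stir bar, a round-ended rod 10 mm in diameter and 38 mm long, 12 g, lying on the bench; this point is on its axis, 5 mm above what it lies on; y runs along the rod.
- beaker: Small empty glass beaker (about 55 mm wide, 71 mm high) on the left of the work: a bystander, to be left standing. Origin at the centre of its underside.
- flask: Conical glass flask (64 mm wide, 104 mm high) on the right of the work: a bystander, to be left standing. Origin at the centre of its underside.
Not all that is in view belongs to the job. Of the things like the dropper_bottle, leave any that is green; of the rest the larger one is meant.

How it is judged:
By the outcome, as a careful person would: the job done as asked, in the order asked, and still so for the second after the job is handed in, with the robot touching nothing.
It also fails if it takes over 125 s, if anything falls off the work surface, if the arm or the gripper's body presses on something with over 40 N, if the wrist force passes 120 N, or if a joint passes its speed limit or range.

## Working session

There is one attempt and no reset: what is moved stays moved. The work goes in short steps, Python scripts to look and compute and a shell command to move; the robot and the scene stay as the last step left them, time stands still between calls to the robot, and variables do not carry over. Pictures are saved under pics/ and viewed, at most 16 in all, crops included, and the job is handed in when it is done.

```bash
ls; mkdir -p pics; cat > h.py <<'E'
import numpy as np, cv2
from scipy.spatial.transform import Rotation as R
from cell import state, read_camera, camera_info, job_done
def att(ci):
    a=np.array(ci["attitude"],float)
    return R.from_euler('xyz',a).as_matrix() if a.size==3 else a.reshape(3,3)
def grab(name):
    ci=camera_info(name); im,d=read_camera(name)
    np.savez(f'{name}.npz',im=im,d=d,o=ci["origin"],A=att(ci),f=210/np.tan(np.radians(ci["vertical_fov"]/2)),c=[ci["cx"],ci["cy"]])
    return im,d
def cloud(name):
    s=np.load(f'{name}.npz'); d=s['d']; v,u=np.mgrid[:420,:560]
    P=np.stack([(u-s['c'][0])/s['f']*d,(v-s['c'][1])/s['f']*d,d],-1)
    return P@s['A'].T+s['o']
def save(name,im,crop=None,k=1):
    if crop: u0,v0,u1,v1=crop; im=im[v0:v1,u0:u1]
    im=cv2.resize(im,None,fx=k,fy=k,interpolation=cv2.INTER_CUBIC)
    cv2.imwrite(f'pics/{name}.png',im[:,:,::-1])
E
python3 - <<'E'
from h import *
for n in ("top","scene"):
    print(camera_info(n)); im,d=grab(n); save(n+'0',im,k=1.4)
print(camera_info("wrist")); print(state())
E
```

```text
pics
{'vertical_fov': 44.56862771583771, 'cx': 276.5761018297666, 'cy': 209.33250195734703, 'origin': array([ 377.23647939,    8.60265799, 1373.14562648]), 'attitude': array([-3.02480217, -0.00729183, -1.56372237])}
{'vertical_fov': 42.57293415243296, 'cx': 282.31783594083356, 'cy': 204.21973307450475, 'origin': array([ 118.13277982,  799.41668297, 1132.66600129]), 'attitude': array([-2.44626767, -0.01193972, -2.66228873])}
{'vertical_fov': 67.46275556042279, 'cx': 276.50259905692394, 'cy': 209.54461727027333, 'origin': array([ 286.36999161, -561.67174185,  383.97896013]), 'attitude': array([ 2.84789683e+00,  1.00016327e-03, -1.22735094e+00])}
{'t': 0.1, 'joints': array([-1.33362166e+00,  4.91466367e-01,  1.55936969e+00,  2.81081774e-05,
        1.09166010e+00, -1.05598201e-01]), 'qvel': array([ 0.00201784, -0.00166403, -0.00101829, -0.0002906 ,  0.00037718,
        0.00054923]), 'tau': array([ 2.26521872e-03, -6.13621759e+01, -2.58606559e+01,  6.93851640e-02,
        4.70110180e-02, -5.36995617e-05]), 'eef_pos': array([ 210.04125525, -588.4215771 ,  192.14711242]), 'tcp_rot': array([-3.14069681e+00, -1.20023658e-04,  3.42759850e-01]), 'ft_force': array([0.24297071, 0.39078731, 0.23955868]), 'moment': array([ 0.01420493, -0.01181333,  0.03163315]), 'grip_force': 0.0, 'opening': 0.9994685758466623}
```

View pics/top0.png

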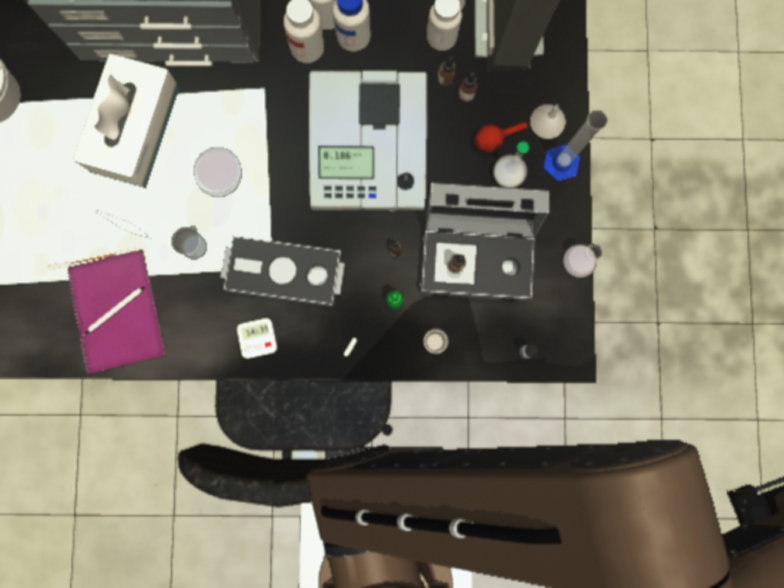

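View pics/scene0.png

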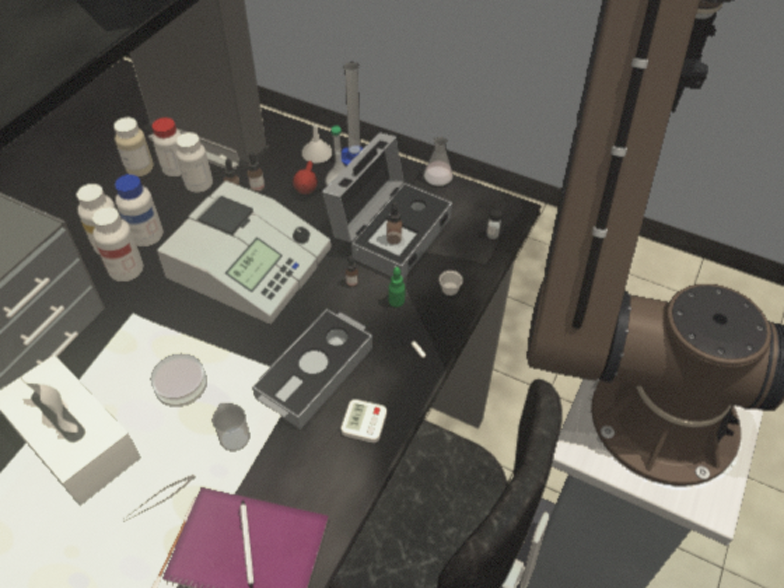

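Top picture (784 wide): the case is at about (478,265) with the amber bottle in its recess (456,262), vial at (528,351), cup (435,341), stir bar (350,347), timer (257,338), tray (283,270), flask (580,260), beaker (188,242). There are three dropper bottles: green (395,298), a small amber one (395,247), and the larger amber one in the recess (456,262). The last fits the description. I'll confirm it in a crop and measure.

```bash
python3 - <<'E'
from h import *
s=np.load('top.npz'); save('top1',s['im'],(155,125,435,275),2.85)
P=cloud('top')
def roi(n,u0,v0,u1,v1,z0,z1):
    p=P[int(v0/1.4):int(v1/1.4),int(u0/1.4):int(u1/1.4)].reshape(-1,3); p=p[(p[:,2]>z0)&(p[:,2]<z1)]
    if len(p)<3: print(n,len(p));return
    a=cv2.minAreaRect(p[:,:2].astype(np.float32)); print(n,len(p),'mean',p.mean(0).round(1),'ztop',np.percentile(p[:,2],[5,50,98]).round(1),'rect',np.round(a[0],1),np.round(a[1],1),round(a[2],1))
roi('bench',290,320,330,370,-20,20)
roi('timer',225,310,290,370,6,40)
roi('bar',335,330,365,365,4,30)
roi('cup',415,322,455,362,8,60)
roi('vial',510,335,545,370,8,90)
roi('vialtop',510,335,545,370,55,90)
roi('green',380,285,410,315,8,130)
roi('smallamber',382,232,408,262,8,130)
roi('bottletop',440,245,480,280,100,150)
roi('tray',215,230,350,310,25,60)
roi('case',415,225,540,305,35,60)
roi('flask',560,238,605,285,8,140)
roi('beaker',165,222,212,265,8,140)
E
```

```text
bench 1005 mean [439.9 149.   -0.9] ztop [-5.3 -0.9  5.3] rect [440.1 149.1] [94.4 73.5] 1.0
timer 629 mean [449.5 246.5  15.5] ztop [10.1 15.7 21.4] rect [450.1 249.1] [129.   80.5] 75.3
bar 62 mean [436.1  72.1   6.7] ztop [ 4.3  6.3 10.9] rect [436.3  73.9] [64.  45.4] 0.7
cup 116 mean [446.4 -92.4  21.8] ztop [10.1 23.1 30.8] rect [445.7 -91.1] [42.2 44.7] 89.6
vial 106 mean [ 428.1 -260.5   51.6] ztop [14.6 60.6 67.3] rect [ 437.8 -270. ] [22.7 48.4] 50.3
vialtop 66 mean [ 428.3 -262.7   62.7] ztop [58.4 62.8 67.9] rect [ 427.9 -263. ] [21.4 21.4] 58.5
green 125 mean [519.5 -12.6  60.5] ztop [19.5 52.8 99.8] rect [521.9 -13. ] [29.6 29.5] 4.3
smallamber 78 mean [617.1 -13.9  43.5] ztop [15.3 38.9 75. ] rect [619. -14.] [23.1 20.1] 67.6
bottletop 59 mean [ 584.8 -125.8  117.1] ztop [102.  113.5 138.4] rect [ 585.  -126.4] [20.2 16. ] 62.6
tray 3099 mean [576.7 202.3  36. ] ztop [28.9 36.4 42.5] rect [576.5 198.8] [227.9 104.9] 82.5
case 3375 mean [ 599.5 -176.2   43.3] ztop [36.6 43.4 51.1] rect [ 600.2 -169.3] [209.6 147. ] 86.6
flask 494 mean [ 599.4 -362.6   49.1] ztop [ 13.7  44.2 104.4] rect [ 602.2 -367.5] [60.4 59. ] 84.4
beaker 336 mean [627.1 375.1  44.5] ztop [11.3 47.  71.7] rect [642.5 382. ] [100.1  55.4] 27.8
```

View pics/top1.png

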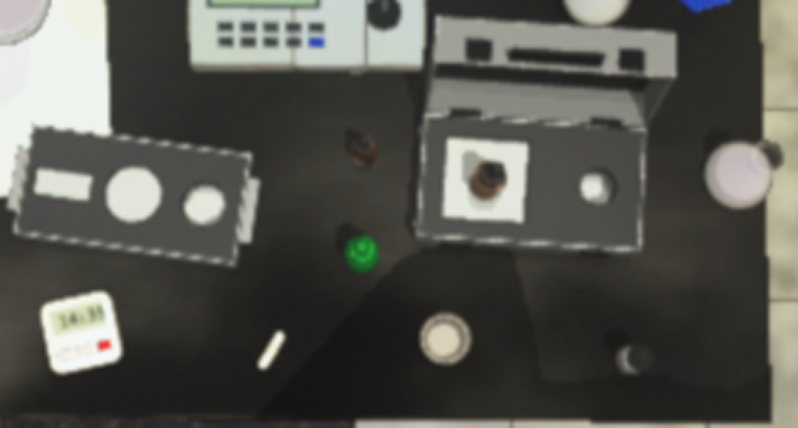

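The crop confirms the target: the bulbed amber bottle at (487,180) in the case's recess is clearly larger than the loose amber one at (362,150), and the green one is at (362,252). Next I'll move the wrist camera over the case for a closer measurement.

```bash
H="python3 -m handwheel"
python3 -m handwheel '[[35,-17,-14,0,0.6],[70,-34,-28,0,0.6],[105,-52,-42,0,0.6],[140,-69,-56,0,0.6],[176,-86,-68,0,0.6]]'
python3 -m handwheel '[[35,-17,0,0,0.6],[70,-34,0,0,0.6],[105,-52,0,0,0.6],[140,-69,0,0,0.6],[176,-86,0,0,0.6]]'
python3 -m handwheel '[[35,-17,0,-0.11,0.6],[70,-34,0,-0.22,0.6],[105,-52,0,-0.343,0.6],[140,-69,0,-0.343,0.6],[176,-86,0,-0.343,0.6]]'
python3 -m handwheel '[[0,0,0,0,0.6],[0,0,0,0,0.6],[0,0,0,0,0.6]]'
python3 - <<'E'
from h import *
im,d=grab("wrist"); save('w1',im,k=1.4)
print(state()['t'],state()['eef_pos'],state()['tcp_rot'],camera_info('wrist'))
P=cloud('wrist'); print(P[::60,::80].round(0).tolist())
E
```

```text
t: 0.52
eef_pos: [347.7, -447.0, 261.3]
tcp_rot: [-3.142, 0.0, 0.342]
ft_force: [0.6, -0.5, 0.3]
opening: 0.706
grip_force: 0.0
t: 0.93
eef_pos: [484.7, -306.7, 260.6]
tcp_rot: [-3.141, 0.0, 0.343]
ft_force: [-0.1, -0.9, 0.9]
opening: 0.603
grip_force: 0.0
t: 1.35
eef_pos: [621.6, -166.5, 260.4]
tcp_rot: [-3.141, 0.0, 0.687]
ft_force: [1.2, -0.5, 0.5]
opening: 0.598
grip_force: 0.0
t: 1.6
eef_pos: [620.3, -168.2, 260.1]
tcp_rot: [-3.141, 0.001, 0.686]
ft_force: [-0.1, 0.2, -0.2]
opening: 0.6
grip_force: 0.0
1.65 [ 620.03475551 -168.78665421  260.39725035] [-3.14119124e+00  5.68342415e-04  6.85259497e-01] {'vertical_fov': 67.46275556042279, 'cx': 276.50259905692394, 'cy': 209.54461727027333, 'origin': array([ 682.69538692, -117.52358523,  452.19976627]), 'attitude': array([ 2.84724034e+00,  4.27326534e-04, -8.84898798e-01])}
[[[577.0, 212.0, 32.0], [632.0, 161.0, -2.0], [696.0, 83.0, -1.0], [750.0, -9.0, 54.0], [823.0, -72.0, -0.0], [887.0, -150.0, -2.0], [950.0, -227.0, -1.0]], [[505.0, 207.0, -0.0], [581.0, 106.0, 38.0], [638.0, 45.0, -0.0], [703.0, -43.0, 35.0], [772.0, -118.0, -1.
[... 176 characters left out ...]
78.0], [855.0, -339.0, 0.0]], [[190.0, 265.0, -228.0], [429.0, 47.0, -1.0], [504.0, -43.0, 0.0], [598.0, -131.0, 87.0], [655.0, -213.0, 47.0], [726.0, -314.0, 0.0], [1038.0, -989.0, -919.0]], [[191.0, 135.0, -82.0], [217.0, 45.0, -172.0], [430.0, -96.0, 10.0], [503.0, -191.0, -0.0], [591.0, -270.0, 44.0], [660.0, -382.0, -0.0], [850.0, -1209.0, -914.0]], [[599.0, -90.0, 378.0], [613.0, -106.0, 378.0], [627.0, -123.0, 379.0], [419.0, -256.0, 0.0], [502.0, -357.0, 0.0], [667.0, -172.0, 380.0], [643.0, -1376.0, -830.0]], [[603.0, -102.0, 394.0], [602.0, -116.0, 384.0], [616.0, -132.0, 384.0], [-410.0, -760.0, -918.0], [-140.0, -1091.0, -920.0], [656.0, -180.0, 385.0], [465.0, -1379.0, -609.0]]]
```

View pics/w1.png

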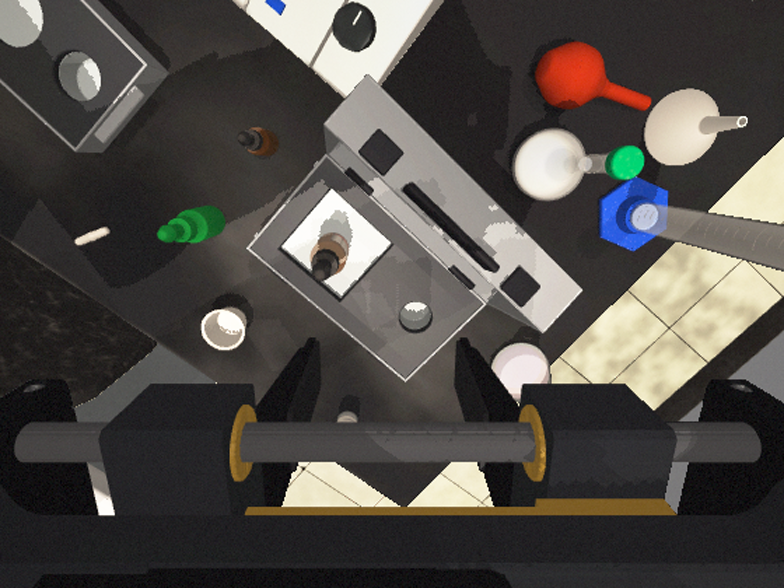

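The wrist picture shows the bottle in the recess (base about (330,250)), the vial pocket at (415,316), the cup (223,328), the bar (92,236) and the green bottle (195,222). The case lies well inside the picture, so I'll fit it and the loose items from this depth map.

```bash
cat >> h.py <<'E'
from scipy.optimize import least_squares
def near(P,x,y,r,z0,z1):
    p=P.reshape(-1,3); return p[(np.hypot(p[:,0]-x,p[:,1]-y)<r)&(p[:,2]>z0)&(p[:,2]<z1)]
def circ(p,r):
    s=least_squares(lambda c:np.hypot(p[:,0]-c[0],p[:,1]-c[1])-r,p.mean(0)[:2],loss='soft_l1'); return s.x.round(1),len(p),round(float(np.abs(s.fun).mean()),2)
def rect(p):
    c,s,a=cv2.minAreaRect(p[:,:2].astype(np.float32)); return np.round(c,1),np.round(s,1),round(a,2)
E
python3 - <<'E'
from h import *
P=cloud('wrist')
from scipy import ndimage
def comp(x,y,r,z0,z1):  # largest connected component
    m=(P[...,2]>z0)&(P[...,2]<z1)&(np.hypot(P[...,0]-x,P[...,1]-y)<r)
    l,n=ndimage.label(m); k=1+np.argmax(ndimage.sum(m,l,range(1,n+1))); return P[l==k]
c=comp(595,-170,130,41,50); c=c[c[:,0]<656]; print('case top',rect(c),c[:,2].mean())
f=comp(590,-130,60,30,39); print('recess floor',rect(f),len(f),f[:,2].mean())
b=near(P,587,-127,30,50,95); print('bottle body',circ(b,15.5)); b=near(P,587,-127,30,110,140); print('bulb',b.mean(0).round(1),b[:,2].max())
v=near(P,600,-237,22,5,38); print('pocket pts',v.mean(0),circ(near(P,600,-237,24,12,38),16))
for n,x,y,r,z0,z1 in (('cup',446,-92,30,24,40),('bar',436,72,30,4,20),('green',521,-13,25,5,60),('vial',428,-262,25,54,80)):
    q=comp(x,y,r,z0,z1); print(n,q.mean(0).round(1),rect(q),q[:,2].max().round(1),len(q))
t=comp(577,200,130,33,44); print('tray',rect(t),t[:,:2].min(0),t[:,:2].max(0))
E
```

```text
case top (array([ 595.9, -170.2]), array([206.5, 130.5]), 86.86) 44.33002221274842
recess floor (array([ 591., -128.]), array([76.2, 75.7]), 86.69) 2501 34.83272994120006
bottle body (array([ 586.4, -128.3]), 332, 1.58)
bulb [ 589.7 -128.6  128.6] 135.21204614515523
pocket pts [ 586.28488936 -240.38508197   14.30334077] (array([ 585.9, -231.7]), 64, 0.16)
cup [441.3 -90.7  27. ] (array([445.3, -91.3]), array([44.2, 44.3]), 33.71) 29.4 225
bar [435.4  68.8   7.7] (array([434.8,  69.5]), array([ 9.1, 36.9]), 59.07) 10.2 152
green [531.2 -19.5  36.8] (array([526.6, -16.1]), array([31.2, 23.5]), 59.5) 59.8 514
vial [ 419.6 -270.4   64.4] (array([ 419.6, -270.4]), array([0.3, 4.3]), 27.79) 65.2 4
tray (array([568.5, 139.7]), array([110.8, 104.7]), 82.29) [511.67359013  81.84554642] [622.72697601 198.02538335]
```

```bash
python3 -m handwheel '[[0,-26,0,0.12,0.6],[0,-52.2,0,0.24,0.6],[0,-52.2,0,0.36,0.6],[0,-52.2,0,0.48,0.6],[0,-52.2,0,0.6,0.6]]'
python3 -m handwheel '[[0,0,0,0.085,0.6],[0,0,0,0.085,0.6],[0,0,0,0.085,0.6]]'
python3 - <<'E'
from h import *
im,d=grab("wrist"); s=state(); print(s['eef_pos'],s['tcp_rot'])
P=cloud('wrist')
for z0,z1 in ((45,60),(60,75),(75,92)):
  b=near(P,587,-128,30,z0,z1); print('bottle body',circ(b,15.5))
b=near(P,587,-127,30,112,133); print('bulb',circ(b,11.5))
save('w2',im,(200,100,450,290),2.5)
E
```

```text
t: 2.07
eef_pos: [586.7, -128.8, 261.2]
tcp_rot: [3.141, -0.001, 0.078]
ft_force: [0.4, -0.1, -0.0]
opening: 0.6
grip_force: 0.0
t: 2.32
eef_pos: [587.1, -128.8, 260.9]
tcp_rot: [3.141, -0.0, 0.002]
ft_force: [-0.4, -0.6, -0.3]
opening: 0.601
grip_force: 0.0
[ 587.1760234  -128.63585869  260.78575102] [ 3.14137795e+00 -1.38375293e-04  2.70541477e-03]
bottle body (array([ 587.6, -127.7]), 40, 0.11)
bottle body (array([ 587.6, -128. ]), 51, 0.12)
bottle body (array([ 584.9, -128.4]), 212, 1.51)
bulb (array([ 580.3, -129.6]), 117, 2.48)
```

View pics/w2.png

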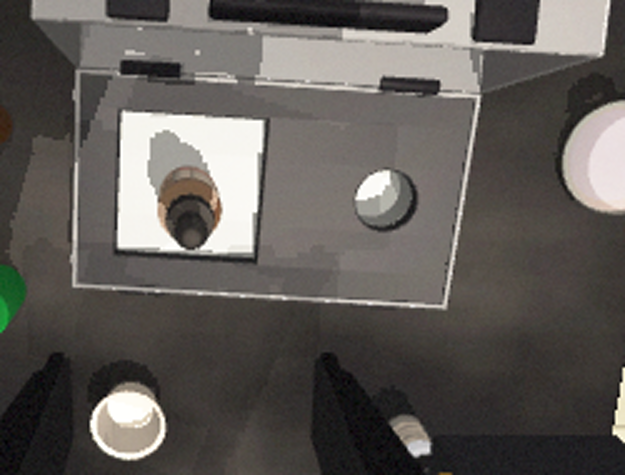

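The picture shows the bottle upright in the recess (190,215), with the fingers straddling its y. I'll go down and grip.

```bash
python3 -m handwheel '[[0,-0.6,40,0,0.6],[0.5,-0.6,80,0,0.6],[0.5,-0.6,120,0,0.6],[0.5,-0.6,155,0,0.6],[0.5,-0.6,175,0,0.6]]'
python3 -m handwheel '[[0,0,10,0,0.6],[0,0,15,0,0.6],[0,0,15,0,0.6],[0,0,15,0,0.25],[0,0,15,0,0.25]]'
python3 -m handwheel '[[0,0,0,0,0.25],[0,0,0,0,0.25],[0,0,0,0,0.25],[0,0,0,0,0.25]]'
```

```text
t: 2.78
eef_pos: [586.4, -127.1, 82.0]
tcp_rot: [-3.14, 0.004, 0.003]
ft_force: [0.8, -0.1, 0.6]
opening: 0.603
grip_force: 0.0
t: 3.2
eef_pos: [588.9, -127.5, 72.2]
tcp_rot: [3.141, -0.002, 0.001]
ft_force: [-0.1, 0.5, -0.4]
opening: 0.51
grip_force: 0.0
t: 3.53
eef_pos: [588.2, -127.2, 71.0]
tcp_rot: [3.141, -0.001, 0.001]
ft_force: [-0.4, 0.0, -0.5]
opening: 0.268
grip_force: 0.0
```

```bash
python3 -m handwheel '[[0,0,0,0,0.1],[0,0,0,0,0.1],[0,0,0,0,0.1]]'
python3 - <<'E'
from h import *
im,d=grab("wrist"); save('w3',im,k=1.4)
E
```

```text
t: 3.78
eef_pos: [588.2, -127.3, 70.8]
tcp_rot: [3.141, -0.0, 0.001]
ft_force: [-0.3, -0.2, 2.4]
opening: 0.224
grip_force: 30.0
```

View pics/w3.png

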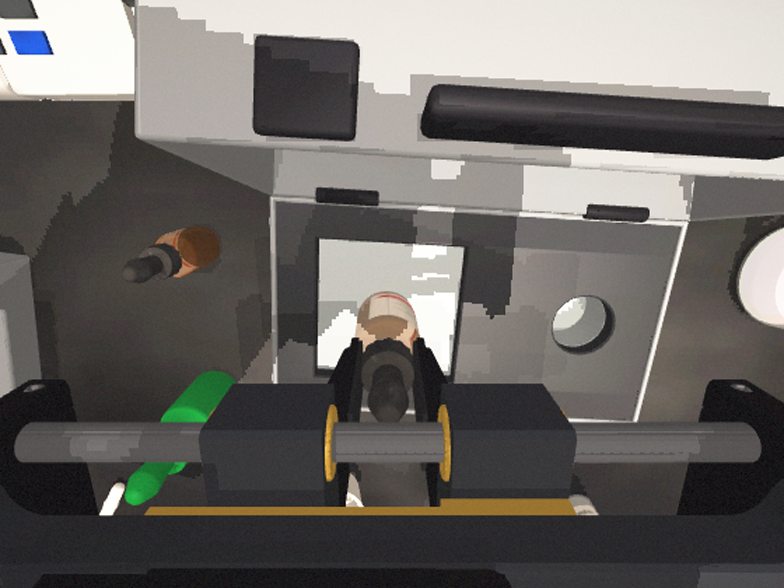

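```bash
python3 -m handwheel '[[0,0,-5,0,0.1],[0,0,-20,0,0.1],[0,0,-50,0,0.1],[0,0,-85,0,0.1],[0,0,-115,0,0.1]]'
python3 -m handwheel '[[0,0,0,0,0.1],[0,0,0,0,0.1]]'
python3 - <<'E'
from h import *
s=state();print(s['eef_pos'])
im,d=grab("wrist"); save('w4',im,k=1.4)
P=cloud('wrist')
e=s['eef_pos']
for z in range(115,250,10):
  b=near(P,e[0],e[1],45,z,z+10)
  if len(b)>5: print(z,len(b),b.min(0).round(0),b.max(0).round(0))
E
```

```text
t: 4.25
eef_pos: [587.9, -127.1, 187.5]
tcp_rot: [-3.142, 0.0, 0.001]
ft_force: [-0.2, -0.2, -1.2]
opening: 0.22
grip_force: 30.0
t: 4.42
eef_pos: [588.5, -127.3, 187.3]
tcp_rot: [3.141, -0.003, 0.001]
ft_force: [0.4, 0.2, 0.1]
opening: 0.217
grip_force: 30.0
[ 588.52945877 -127.27446249  187.29027539]
145 13 [ 594. -140.  153.] [ 603. -113.  155.]
155 129 [ 591. -142.  155.] [ 604. -112.  165.]
165 167 [ 591. -143.  165.] [ 604. -112.  175.]
175 200 [ 588. -143.  175.] [ 604. -112.  185.]
185 236 [ 592. -143.  185.] [ 604. -113.  195.]
195 599 [ 589. -141.  195.] [ 604. -114.  205.]
205 261 [ 578. -143.  205.] [ 600. -113.  215.]
215 955 [ 577. -145.  215.] [ 600. -110.  225.]
225 507 [ 577. -146.  225.] [ 600. -109.  235.]
235 804 [ 579. -148.  235.] [ 600. -108.  245.]
245 842 [ 584. -148.  245.] [ 600. -108.  255.]
```

View pics/w4.png

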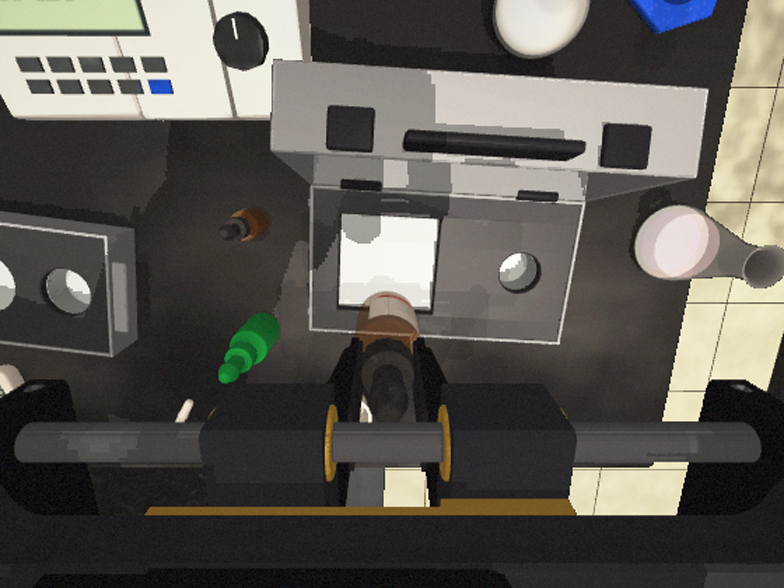

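The bottle is held upright and centred on the TCP, with its underside about 35 mm below it. I'll carry it to the tray and measure the tray there.

```bash
python3 -m handwheel '[[-2,-25,0,0,0.1],[-4,-60,0,0,0.1],[-8,-100,0,0,0.1],[-12,-140,0,0,0.1],[-16,-180,0,0,0.1]]'
python3 -m handwheel '[[0,-40,0,0,0.1],[0,-80,0,0,0.1],[0,-115,0,0,0.1],[0,-135,0,0,0.1],[0,-145,0,0,0.1]]'
python3 -m handwheel '[[0,0,0,0,0.1],[0,0,0,0,0.1],[0,0,0,0,0.1]]'
cat >> h.py <<'E'
from scipy import ndimage
def comp(P,x,y,r,z0,z1):
    m=(P[...,2]>z0)&(P[...,2]<z1)&(np.hypot(P[...,0]-x,P[...,1]-y)<r)
    l,n=ndimage.label(m); k=1+np.argmax(ndimage.sum(m,l,range(1,n+1))); return P[l==k]
E
python3 - <<'E'
from h import *
s=state();print(s['eef_pos'],s['tcp_rot'])
im,d=grab("wrist"); save('w5',im,k=1.4); P=cloud('wrist')
t=comp(P,577,200,150,34,44); print('tray',rect(t),t.mean(0))
f=comp(P,577,200,40,28,34); print('cup recess',rect(f),len(f),f.mean(0))
f=comp(P,585,265,35,28,34); print('slot',rect(f),len(f),f.mean(0))
f=comp(P,568,133,30,4,12); print('bottle pocket floor',rect(f),len(f),f.mean(0))
f=near(P,568,133,26,12,34); print('bottle pocket wall',circ(f,20))
t=comp(P,450,249,60,10,25); print('timer',rect(t),len(t))
E
```

```text
t: 4.88
eef_pos: [570.7, 54.3, 183.9]
tcp_rot: [-3.142, 0.003, 0.0]
ft_force: [1.3, 0.1, -1.2]
opening: 0.221
grip_force: 30.0
t: 5.3
eef_pos: [570.8, 200.3, 183.9]
tcp_rot: [3.141, 0.003, 0.003]
ft_force: [1.2, -0.8, -1.6]
opening: 0.22
grip_force: 30.0
t: 5.55
eef_pos: [571.8, 196.4, 185.1]
tcp_rot: [3.141, 0.001, -0.0]
ft_force: [-0.3, -0.1, -1.1]
opening: 0.218
grip_force: 30.0
[571.80583051 196.42415905 185.08156398] [ 3.14102590e+00  9.62203401e-04 -2.70576068e-04]
tray (array([576.3, 198.4]), array([227.8, 104.4]), 82.41) [581.62432735 199.63579691  37.77080953]
cup recess (array([575.6, 198.3]), array([49.8, 51.6]), 0.7) 1632 [575.93972546 198.23911942  30.81932815]
slot (array([584.5, 264.3]), array([51.7, 23.8]), 82.15) 978 [584.27884731 264.5184182   30.821938  ]
bottle pocket floor (array([564.7, 130.9]), array([35.6, 33.9]), 88.12) 690 [564.47945226 130.33686905   7.91302785]
bottle pocket wall (array([567.8, 132.9]), 244, 0.18)
timer (array([469.1, 259.3]), array([23. , 49.3]), 14.18) 515
```

View pics/w5.png

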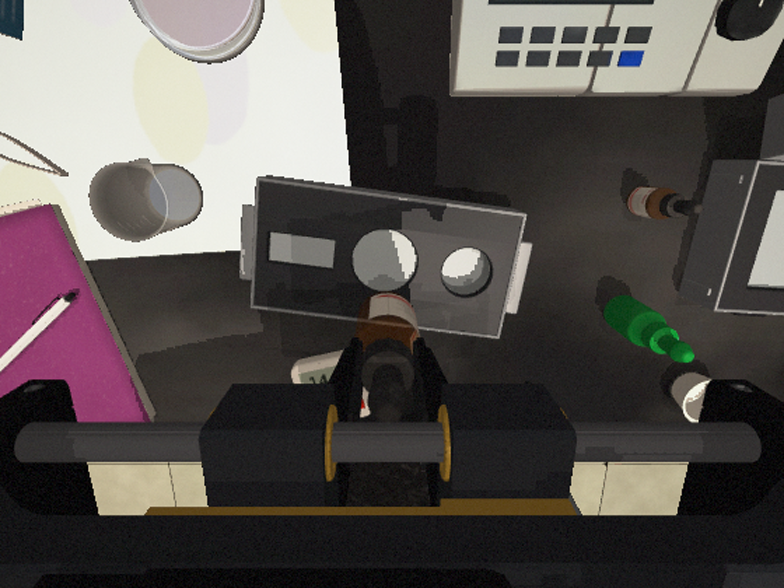

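The tray's pockets all fit one pose, at (576,198.4) with yaw -7.6°. The bottle pocket is at (567.6,133), (465,270) in the picture.

```bash
python3 -m handwheel '[[-1,20,0,0,0.1],[-2,45,0,0,0.1],[-4,63.5,0,0,0.1],[-4,63.5,0,0,0.1],[-4,63.5,30,0,0.1]]'
python3 -m handwheel '[[0,0,30,0,0.1],[0,0,50,0,0.1],[0,0,60,0,0.1],[0,0,60,0,0.1],[0,0,60,0,0.1]]'
python3 - <<'E'
from h import *
s=state();print(s['eef_pos'],s['tcp_rot'])
im,d=grab("wrist"); P=cloud('wrist')
e=s['eef_pos']
for z in (60,66,72,78): print(z,circ(near(P,e[0],e[1],30,z,z+6),15.5))
f=near(P,568,133,26,12,34); print('pocket wall',circ(f,20))
b=near(P,e[0],e[1],30,48,80);print(b[:,2].min())
E
```

```text
t: 6.02
eef_pos: [570.6, 132.7, 160.0]
tcp_rot: [-3.141, -0.009, -0.002]
ft_force: [1.9, 0.2, -0.4]
opening: 0.225
grip_force: 30.0
t: 6.43
eef_pos: [568.3, 134.1, 96.0]
tcp_rot: [3.142, -0.0, 0.0]
ft_force: [0.5, -0.4, -0.2]
opening: 0.218
grip_force: 30.0
[568.28372807 134.07462519  96.04722545] [ 3.14153981e+00 -1.58597276e-04  2.61362637e-04]
60 (array([567.4, 134. ]), 41, 0.11)
66 (array([567.7, 133.7]), 78, 0.15)
72 (array([567.7, 133.8]), 100, 0.15)
78 (array([567.7, 133.7]), 105, 0.14)
pocket wall (array([568. , 132.9]), 92, 0.14)
62.24198855261085
```

```bash
python3 -m handwheel '[[0,0.9,10,0,0.1],[0,0.9,25,0,0.1],[0,0.9,40,0,0.1],[0,0.9,47,0,0.1],[0,0.9,50,0,0.1]]'
python3 -m handwheel '[[0,0,1,0,0.1],[0,0,1.5,0,0.1],[0,0,1.5,0,0.1],[0,0,1.5,0,0.1]]'
```

```text
t: 6.9
eef_pos: [567.7, 133.3, 44.9]
tcp_rot: [3.141, 0.001, 0.001]
ft_force: [0.7, 0.8, -1.1]
opening: 0.221
grip_force: 30.0
t: 7.23
eef_pos: [568.2, 133.4, 44.7]
tcp_rot: [-3.142, -0.001, 0.001]
ft_force: [-0.3, -1.0, -0.6]
opening: 0.219
grip_force: 30.0
```

```bash
python3 -m handwheel '[[0,0,1,0,0.1],[0,0,1,0,0.1],[0,0,1,0,0.3],[0,0,1,0,0.45],[0,0,1,0,0.5]]'
python3 -m handwheel '[[0,0,0,0,0.5],[0,0,0,0,0.5],[0,0,-15,0,0.5],[0,0,-40,0,0.5],[0,0,-75,0,0.5]]'
python3 -m handwheel '[[0,0,-40,0,0.7],[0,0,-70,0,0.7],[0,0,-70,0,0.7],[0,0,-70,0,0.7]]'
python3 - <<'E'
from h import *
s=state();print(s['eef_pos'],s['tcp_rot'])
im,d=grab("wrist"); P=cloud('wrist')
for z in (42,50,58): print(z,circ(near(P,568,133,30,z,z+8),15.5))
b=near(P,568,133,30,80,140);print(b[:,2].max(),b.mean(0))
save('w6',im,(180,150,420,300),2.5)
E
```

```text
t: 7.65
eef_pos: [567.8, 133.4, 43.1]
tcp_rot: [3.142, 0.0, 0.001]
ft_force: [0.4, -0.9, -0.0]
opening: 0.377
grip_force: 0.0
t: 8.07
eef_pos: [566.6, 133.2, 116.9]
tcp_rot: [3.141, 0.005, 0.001]
ft_force: [-0.6, -0.1, -0.1]
opening: 0.499
grip_force: 0.0
t: 8.4
eef_pos: [568.4, 133.5, 189.6]
tcp_rot: [-3.141, -0.003, 0.001]
ft_force: [0.2, -0.7, -0.4]
opening: 0.683
grip_force: 0.0
[568.353985   133.49715832 189.56916468] [-3.14128857e+00 -3.17701195e-03  8.56902961e-04]
42 (array([567.7, 132.5]), 43, 0.17)
50 (array([566.1, 132.5]), 177, 1.07)
58 (array([562.9, 131.2]), 86, 1.08)
108.60638132242912 [569.82105223 131.79338055 100.69737901]
```

The bottle top is at 108 mm, so it is home and upright. Cup next, with the tool turned so the fingers close along the tray's x, keeping clear of the bottle.

```bash
python3 -m handwheel '[[-15,25,0,-0.12,0.75],[-30,55,0,-0.24,0.75],[-50,90,0,-0.36,0.75],[-70,125,0,-0.48,0.75],[-90,160,0,-0.6,0.75]]'
python3 - <<'E'
from h import *
s=state();e=s['eef_pos'];y=s['tcp_rot'][2];d=np.array([445.3,-91.3])-e[:2];c,q=np.cos(y),np.sin(y)
print(e,y,'tool',c*d[0]+q*d[1],q*d[0]-c*d[1])
E
```

```text
t: 8.87
eef_pos: [479.0, -22.9, 186.5]
tcp_rot: [-3.14, 0.002, 0.591]
ft_force: [1.4, -0.7, 0.6]
opening: 0.753
grip_force: 0.0
[479.04710806 -22.93345787 186.4547847 ] 0.590866702040155 tool -66.11126262940854 37.97568088673415
```

```bash
python3 -m handwheel '[[-20,10,0,-0.12,0.75],[-40,22,0,-0.24,0.75],[-64,35,0,-0.36,0.75],[-64,35,0,-0.48,0.75],[-64,35,0,-0.6,0.75]]'
python3 -m handwheel '[[0,0,0,-0.12,0.75],[0,0,0,-0.238,0.75],[0,0,0,-0.238,0.75],[0,0,0,-0.238,0.75]]'
python3 - <<'E'
from h import *
s=state();e=s['eef_pos'];y=s['tcp_rot'][2];d=np.array([445.3,-91.3])-e[:2];c,q=np.cos(y),np.sin(y)
print(e,y,'tool',c*d[0]+q*d[1],q*d[0]-c*d[1])
E
```

```text
t: 9.28
eef_pos: [445.7, -87.4, 186.7]
tcp_rot: [-3.139, 0.0, 1.188]
ft_force: [0.6, 0.6, 0.0]
opening: 0.753
grip_force: 0.0
t: 9.62
eef_pos: [446.4, -86.3, 187.1]
tcp_rot: [-3.139, -0.0, 1.419]
ft_force: [0.3, -0.5, -0.7]
opening: 0.754
grip_force: 0.0
[446.4497901  -86.27167362 187.07434686] 1.4188098127193969 tool -5.144441741703326 -0.3752367302100821
```

```bash
python3 -m handwheel '[[-5,0,40,0,0.75],[-5,0,80,0,0.75],[-5,0,120,0,0.75],[-5,0,150,0,0.75],[-5,0,165,0,0.75]]'
python3 -m handwheel '[[0,0,6,0,0.75],[0,0,8,0,0.75],[0,0,8,0,0.3],[0,0,8,0,0.3],[0,0,8,0,0.3]]'
python3 -m handwheel '[[0,0,0,0,0.3],[0,0,0,0,0.3],[0,0,0,0,0.3],[0,0,0,0,0.3]]'
```

```text
t: 10.03
eef_pos: [444.4, -90.7, 19.5]
tcp_rot: [-3.137, -0.001, 1.418]
ft_force: [-0.1, 0.6, 0.3]
opening: 0.751
grip_force: 0.0
t: 10.45
eef_pos: [446.8, -91.5, 16.2]
tcp_rot: [3.14, 0.0, 1.422]
ft_force: [0.7, -0.5, 0.8]
opening: 0.595
grip_force: 0.0
t: 10.78
eef_pos: [446.3, -91.4, 15.4]
tcp_rot: [3.141, 0.0, 1.422]
ft_force: [-1.0, -1.4, 0.2]
opening: 0.327
grip_force: 0.0
```

```bash
python3 -m handwheel '[[0,0,0,0,0.15],[0,0,0,0,0.15],[0,0,0,0,0.15]]'
python3 - <<'E'
from h import *
im,d=grab("wrist"); save('w7',im,(150,200,450,420),2)
E
```

```text
t: 11.03
eef_pos: [446.2, -91.4, 15.1]
tcp_rot: [3.142, 0.0, 1.423]
ft_force: [0.3, 0.6, 0.1]
opening: 0.172
grip_force: 0.0
```

View pics/w7.png

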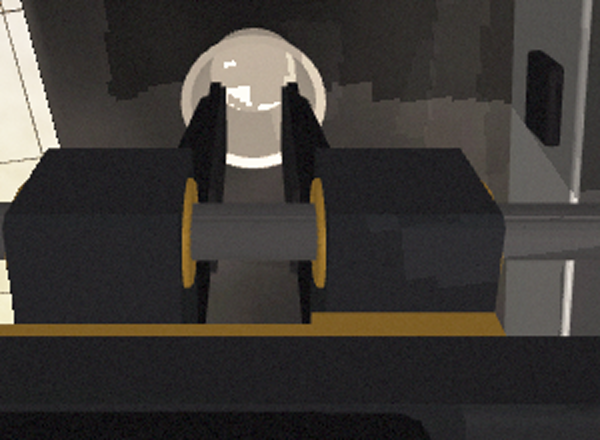

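The crop shows the fingertips at (215,88) and (290,88), closed to about 24 mm over the cup (rim 185–325) without touching it. They must sit higher than the reported TCP. I'll measure the real tip height from depth.

```bash
python3 - <<'E'
from h import *
P=cloud('wrist'); s=state();e=s['eef_pos'];print(e,s['tcp_rot'],camera_info('wrist')['origin'])
im=np.load('wrist.npz')['im']
for u in (255,258,261,264,293,296,299): 
    print(u,[(v,*P[v,u].round(0)) for v in range(238,262,4)])
for z in range(10,110,8):
  m=(P[...,2]>z)&(P[...,2]<=z+8)&(np.hypot(P[...,0]-e[0],P[...,1]-e[1])<60)
  if m.sum()>5: p=P[m]; print(z,m.sum(),p.min(0).round(0),p.max(0).round(0))
E
```

```text
[446.18703881 -91.37145634  15.09581829] [-3.14153924e+00  6.88765506e-05  1.42262615e+00] [457.30937595 -10.87241817 206.95590224]
255 [(238, np.float64(430.0), np.float64(-91.0), np.float64(1.0)), (242, np.float64(435.0), np.float64(-78.0), np.float64(39.0)), (246, np.float64(435.0), np.float64(-78.0), np.float64(46.0)), (250, np.float64(435.0), np.float64(-79.0), np.float64(50.0)), (254, np.float64(436.0), np.float64(-79.0), np.float64(54.0)), (258, np.float64(436.0), np.float64(-79.0), np.float64(59.0))]
258 [(238, np.float64(432.0), np.float64(-91.0), np.float64(1.0)), (242, np.float64(437.0), np.float64(-78.0), np.float64(40.0)), (246, np.float64(437.0), np.float64(-79.0), np.float64(45.0)), (250, np.float64(437.0), np.float64(-79.0), np.float64(51.0)), (254, np.float64(437.0), np.float64(-79.0), np.float64(55.0)), (258, np.float64(437.0), np.float64(-80.0), np.float64(59.0))]
261 [(238, np.float64(434.0), np.float64(-91.0), np.float64(2.0)), (242, np.float64(434.0), np.float64(-95.0), np.float64(0.0)), (246, np.float64(438.0), np.float64(-81.0), np.float64(42.0)), (250, np.flo
[... 1567 characters left out ...]
(50.0)), (254, np.float64(459.0), np.float64(-82.0), np.float64(55.0)), (258, np.float64(458.0), np.float64(-83.0), np.float64(59.0))]
10 342 [ 427. -109.   10.] [463. -72.  18.]
18 338 [ 425. -113.   18.] [465. -72.  26.]
26 720 [ 423. -114.   26.] [468. -69.  29.]
34 73 [ 435. -104.   36.] [459. -78.  42.]
42 177 [ 432. -101.   42.] [461. -78.  50.]
50 198 [ 431. -104.   50.] [463. -78.  58.]
58 295 [ 431. -103.   58.] [463. -78.  66.]
66 361 [429. -98.  66.] [464. -78.  74.]
74 309 [430. -93.  74.] [464. -78.  82.]
82 260 [ 434. -102.   82.] [460. -78.  90.]
90 261 [ 434. -105.   90.] [459. -78.  98.]
98 112 [ 434. -105.   98.] [458. -78. 106.]
106 140 [ 434. -104.  106.] [456. -81. 114.]
```

The real fingertips are about 22 mm above the reported TCP, which also explains why the bottle was held by its neck. From here I take tip height = TCP z + 22. I'll open, go lower and grip the cup.

```bash
python3 -m handwheel '[[0,0,0,0,0.75],[0,0,0,0,0.75],[0,0,0,0,0.75],[0,0,0,0,0.75],[0,0,0,0,0.75]]'
python3 -m handwheel '[[0,0,0,0,0.75],[0,0,10,0,0.75],[0,0,20,0,0.75],[0,0,23,0,0.75],[0,0,23,0,0.75]]'
python3 -m handwheel '[[0,0,0,0,0.3],[0,0,0,0,0.3],[0,0,0,0,0.3],[0,0,0,0,0.3],[0,0,0,0,0.3]]'
python3 -m handwheel '[[0,0,0,0,0.3],[0,0,0,0,0.3]]'
```

```text
t: 11.5
eef_pos: [446.2, -91.4, 15.1]
tcp_rot: [3.142, 0.0, 1.423]
ft_force: [-0.4, 0.1, -0.8]
opening: 0.452
grip_force: 0.0
t: 11.92
eef_pos: [445.8, -91.3, -8.4]
tcp_rot: [-3.14, -0.0, 1.423]
ft_force: [1.1, -1.4, 0.7]
opening: 0.74
grip_force: 0.0
t: 12.33
eef_pos: [446.3, -91.4, -7.6]
tcp_rot: [3.141, 0.0, 1.423]
ft_force: [-0.6, 0.1, 1.9]
opening: 0.457
grip_force: 9.9
t: 12.5
eef_pos: [446.3, -91.4, -7.6]
tcp_rot: [3.141, 0.0, 1.423]
ft_force: [-1.1, 0.5, 4.9]
opening: 0.442
grip_force: 30.0
```

```bash
python3 -m handwheel '[[0,0,-5,0,0.3],[0,0,-25,0,0.3],[0,0,-60,0,0.3],[0,0,-100,0,0.3],[0,0,-135,0,0.3]]'
python3 -m handwheel '[[15,5,0,0,0.3],[45,13,0,0,0.3],[80,22,0,0,0.3],[118,33,0,0,0.3],[155,43,0,0,0.3]]'
python3 -m handwheel '[[38,10,0,0,0.3],[75,21,0,0,0.3],[110,31,0,0,0.3],[135,38,0,0,0.3],[151,43,0,0,0.3]]'
python3 -m handwheel '[[0,0,0,0,0.3],[0,0,0,0,0.3],[0,0,0,0,0.3]]'
python3 - <<'E'
from h import *
s=state();print(s['eef_pos'],s['tcp_rot'])
im,d=grab("wrist"); P=cloud('wrist');e=s['eef_pos']
f=comp(P,e[0],e[1],30,e[2]+30,e[2]+40); print('cup rim',rect(f),f.max(0),len(f))
for z in range(118,170,6): print(z,len(near(P,e[0],e[1],30,z,z+6)),end=' ')
save('w8',im,k=1.4)
E
```

```text
t: 12.92
eef_pos: [445.8, -91.2, 129.3]
tcp_rot: [-3.141, -0.0, 1.423]
ft_force: [0.8, -0.8, -0.3]
opening: 0.442
grip_force: 30.0
t: 13.33
eef_pos: [512.0, 57.2, 127.7]
tcp_rot: [3.141, 0.0, 1.422]
ft_force: [1.5, -0.6, 0.1]
opening: 0.442
grip_force: 30.0
t: 13.75
eef_pos: [576.8, 201.3, 127.2]
tcp_rot: [3.142, -0.0, 1.424]
ft_force: [-0.1, -0.1, -0.9]
opening: 0.444
grip_force: 30.0
t: 14.0
eef_pos: [575.9, 198.0, 127.1]
tcp_rot: [-3.141, 0.0, 1.423]
ft_force: [-0.0, -1.1, -0.2]
opening: 0.445
grip_force: 30.0
[575.87494945 197.9538563  127.09559389] [-3.14097404e+00  4.70821266e-04  1.42256650e+00]
cup rim (array([572.6, 199.3]), array([44.9, 52.7]), 61.86) [604.76627934 220.6944683  167.08210419] 1786
118 0 124 0 130 540 136 1209 142 526 148 672 154 755 160 1381 166 254
```

View pics/w8.png

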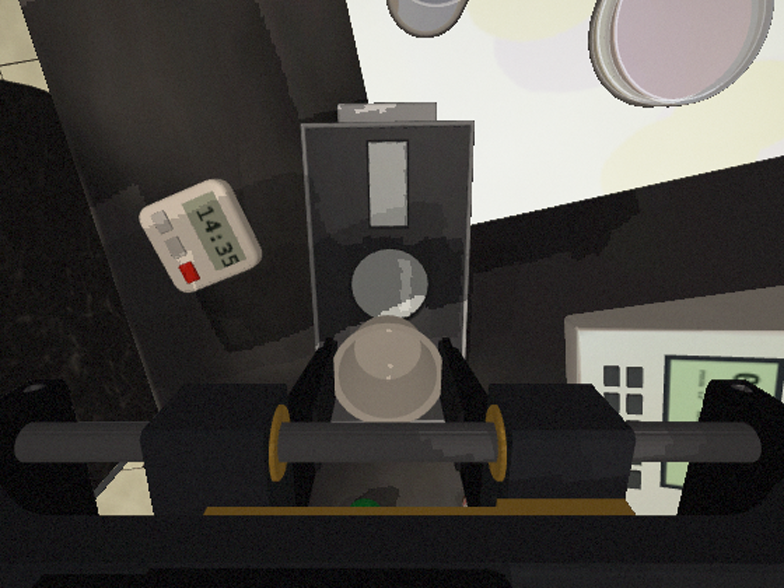

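The picture shows the cup held level (388,370), the recess directly beyond (390,285), and the whole timer at (200,235). I'll measure the cup's offset and the timer.

```bash
python3 - <<'E'
from h import *
P=cloud('wrist');e=state()['eef_pos']
f=near(P,e[0],e[1],30,162,166)
m=f[f[:,1]<e[1]+40]
for it in range(3):
    c=cv2.fitEllipse(m[:,:2].astype(np.float32)); print('rim',np.round(c[0],1),np.round(c[1],1),len(m)); break
f2=f[(np.abs(f[:,1]-e[1])<30)]; print(circ(f2,22)); print(f2.min(0),f2.max(0))
t=comp(P,450,249,60,12,25); print('timer',rect(t),len(t),t[:,2].max())
t=comp(P,584,264,40,28,34); print('slot',rect(t))
E
```

```text
rim [575.5 199. ] [41.2 46.8] 591
(array([575.3, 198.4]), 591, 1.32)
[550.19823688 176.95609991 162.00172086] [604.76627934 220.6944683  165.98101626]
timer (array([449.8, 246.8]), array([66.2, 66. ]), 13.43) 4486 20.849710658050014
slot (array([584.9, 263.7]), array([52.2, 23.8]), 82.29)
```

```bash
python3 -m handwheel '[[0,0,20,0,0.3],[0,0,50,0,0.3],[0,0,75,0,0.3],[0,0,90,0,0.3],[0,0,97,0,0.3]]'
python3 -m handwheel '[[0,0,4,0,0.3],[0,0,5,0,0.3],[0,0,6,0,0.3],[0,0,6,0,0.3]]'
python3 -m handwheel '[[0,0,0,0,0.5],[0,0,0,0,0.65],[0,0,0,0,0.65],[0,0,0,0,0.65],[0,0,-20,0,0.65]]'
python3 -m handwheel '[[0,0,-40,0,0.65],[0,0,-80,0,0.65],[0,0,-120,0,0.65],[0,0,-140,0,0.65],[0,0,-140,0,0.65]]'
python3 - <<'E'
from h import *
s=state();e=s['eef_pos'];print(e,s['tcp_rot'])
im,d=grab("wrist"); P=cloud('wrist')
f=near(P,576,198,40,55,63); print('rim',len(f),rect(f),f.mean(0),np.ptp(f,0)); f=near(P,576,198,40,60.6,80);print(len(f))
E
```

```text
t: 14.47
eef_pos: [575.3, 197.2, 28.2]
tcp_rot: [-3.139, 0.001, 1.421]
ft_force: [0.3, 0.2, 0.1]
opening: 0.446
grip_force: 30.0
t: 14.8
eef_pos: [576.9, 198.5, 25.0]
tcp_rot: [3.14, -0.0, 1.422]
ft_force: [-0.1, -0.4, -0.5]
opening: 0.44
grip_force: 30.0
t: 15.22
eef_pos: [574.8, 198.2, 41.6]
tcp_rot: [-3.137, 0.002, 1.423]
ft_force: [0.5, 0.1, 1.1]
opening: 0.64
grip_force: 0.0
t: 15.63
eef_pos: [578.2, 199.1, 189.4]
tcp_rot: [3.134, -0.003, 1.423]
ft_force: [0.1, 0.6, -0.7]
opening: 0.647
grip_force: 0.0
[578.17234941 199.09264314 189.42520061] [ 3.13396442e+00 -2.89364418e-03  1.42277381e+00]
rim 411 (array([576.2, 198.7]), array([44.8, 43.6]), 80.13) [576.07690839 196.84770486  58.05038334] [44.49381363 44.32767466  5.55500083]
1
```

```bash
python3 -m handwheel '[[-15,-12,0,-0.12,0.4],[-45,-36,0,-0.24,0.4],[-77,-63,0,-0.36,0.4],[-109,-89,0,-0.48,0.4],[-135,-110,0,-0.6,0.4]]'
python3 -m handwheel '[[0,0,0,-0.12,0.4],[0,0,0,-0.24,0.4],[0,0,0,-0.36,0.4],[0,0,0,-0.48,0.4],[0,0,0,-0.578,0.4]]'
python3 -m handwheel '[[0,0,0,0,0.4],[0,0,0,0,0.4]]'
python3 - <<'E'
from h import *
s=state();e=s['eef_pos'];y=s['tcp_rot'][2]
im,d=grab("wrist"); P=cloud('wrist')
f=comp(P,435,70,30,4,20); print(rect(f),len(f),f[:,2].max())
d=np.array([434.8,69.5])-e[:2];c,q=np.cos(y),np.sin(y)
print(e,y,'tool',c*d[0]+q*d[1],q*d[0]-c*d[1])
E
```

```text
t: 16.1
eef_pos: [444.6, 80.2, 182.6]
tcp_rot: [-3.139, -0.001, 2.029]
ft_force: [0.8, -0.5, 0.3]
opening: 0.409
grip_force: 0.0
t: 16.52
eef_pos: [447.0, 81.2, 182.9]
tcp_rot: [-3.14, -0.002, 2.607]
ft_force: [0.7, -0.3, -0.2]
opening: 0.398
grip_force: 0.0
t: 16.68
eef_pos: [447.2, 81.3, 183.2]
tcp_rot: [-3.141, -0.001, 2.597]
ft_force: [-0.1, 0.2, 0.5]
opening: 0.397
grip_force: 0.0
(array([433.9,  69.8]), array([ 8.4, 36.4]), 58.46) 211 10.243449879908951
[447.23479413  81.29013569 183.2356133 ] 2.597425324541998 tool 4.534873407347831 -16.52471868715775
```

```bash
python3 -m handwheel '[[4.8,-16.6,30,0,0.4],[4.8,-16.6,70,0,0.4],[4.8,-16.6,110,0,0.4],[4.8,-16.6,150,0,0.4],[4.8,-16.6,180,0,0.4]]'
python3 -m handwheel '[[0,0,10,0,0.4],[0,0,16,0,0.4],[0,0,19,0,0.4],[0,0,19,0,0.4]]'
python3 -m handwheel '[[0,0,0,0,0.0],[0,0,0,0,0.0],[0,0,0,0,0.0],[0,0,0,0,0.0],[0,0,0,0,0.0]]'
python3 -m handwheel '[[0,0,0,0,0.0],[0,0,0,0,0.0]]'
```

```text
t: 17.15
eef_pos: [434.1, 69.5, 1.6]
tcp_rot: [-3.141, -0.001, 2.597]
ft_force: [1.0, -0.2, -0.6]
opening: 0.402
grip_force: 0.0
t: 17.48
eef_pos: [435.1, 69.5, -14.9]
tcp_rot: [-3.141, -0.0, 2.599]
ft_force: [-0.4, -0.2, 0.4]
opening: 0.4
grip_force: 0.0
t: 17.9
eef_pos: [435.3, 69.5, -14.4]
tcp_rot: [3.141, 0.001, 2.601]
ft_force: [0.8, 0.4, -0.5]
opening: 0.108
grip_force: 0.0
t: 18.07
eef_pos: [435.4, 69.6, -14.2]
tcp_rot: [3.141, 0.001, 2.601]
ft_force: [-1.1, 0.8, 14.3]
opening: 0.046
grip_force: 23.7
```

```bash
python3 -m handwheel '[[0,0,0,0,0.35],[0,0,0,0,0.35],[0,0,0,0,0.35],[0,0,0,0,0.35],[0,0,0,0,0.35]]'
python3 -m handwheel '[[0,0,2,0,0.35],[0,0,4,0,0.35],[0,0,5.5,0,0.35],[0,0,5.5,0,0.35]]'
python3 -m handwheel '[[0,0,0,0,0.0],[0,0,0,0,0.0],[0,0,0,0,0.0],[0,0,0,0,0.0],[0,0,0,0,0.0]]'
python3 -m handwheel '[[0,0,0,0,0.0],[0,0,0,0,0.0]]'
```

```text
t: 18.48
eef_pos: [435.0, 69.5, -14.9]
tcp_rot: [-3.141, -0.0, 2.601]
ft_force: [-1.0, 0.2, -0.2]
opening: 0.324
grip_force: 0.0
t: 18.82
eef_pos: [434.9, 69.5, -20.8]
tcp_rot: [-3.141, -0.0, 2.601]
ft_force: [0.1, 0.5, 0.5]
opening: 0.348
grip_force: 0.0
t: 19.23
eef_pos: [435.1, 69.5, -20.3]
tcp_rot: [3.142, 0.0, 2.601]
ft_force: [0.6, 0.5, 0.0]
opening: 0.094
grip_force: 30.0
t: 19.4
eef_pos: [435.1, 69.5, -20.3]
tcp_rot: [-3.142, 0.0, 2.601]
ft_force: [0.1, -0.2, 1.1]
opening: 0.089
grip_force: 30.0
```

```bash
python3 -m handwheel '[[0,0,-10,0,0.0],[0,0,-40,0,0.0],[0,0,-80,0,0.0],[0,0,-120,0,0.0],[0,0,-155,0,0.0]]'
python3 -m handwheel '[[-4,30,0,0.12,0.0],[-8,68,0,0.24,0.0],[-12,106,0,0.36,0.0],[-16,144,0,0.48,0.0],[-20,180,0,0.6,0.0]]'
python3 - <<'E'
from h import *
s=state();e=s['eef_pos'];y=s['tcp_rot'][2]
d=np.array([584.7,264])-e[:2];c,q=np.cos(y),np.sin(y)
print(e,y,'tool',c*d[0]+q*d[1],q*d[0]-c*d[1],y-1.436)
E
```

```text
t: 19.82
eef_pos: [434.7, 69.5, 136.9]
tcp_rot: [3.141, 0.0, 2.601]
ft_force: [0.3, 0.2, -0.9]
opening: 0.093
grip_force: 30.0
t: 20.23
eef_pos: [545.6, 215.3, 134.8]
tcp_rot: [3.141, 0.0, 1.995]
ft_force: [0.2, -1.8, -0.2]
opening: 0.094
grip_force: 30.0
[545.62385762 215.3092561  134.75455613] 1.9947553320388431 tool 28.305191252416197 55.646649429878806 0.5587553320388432
```

```bash
python3 -m handwheel '[[10,20,0,0.12,0.0],[22,42,0,0.24,0.0],[29,56,0,0.36,0.0],[29,56,0,0.48,0.0],[29,56,0,0.565,0.0]]'
python3 -m handwheel '[[0,0,20,0,0.0],[0,0,50,0,0.0],[0,0,70,0,0.0],[0,0,70,0,0.0],[0,0,70,0,0.0]]'
python3 - <<'E'
from h import *
s=state();e=s['eef_pos'];y=s['tcp_rot'][2]
im,d=grab("wrist"); P=cloud('wrist')
b=near(P,e[0],e[1],30,e[2]+16,e[2]+36); b=b[np.abs(b[:,0]-e[0])<30]; print('bar?',b.min(0),b.max(0))
f=comp(P,584.7,264,35,28,34); print('slot',rect(f),len(f))
d=np.array([584.7,264])-e[:2];c,q=np.cos(y),np.sin(y)
print(e,y,'tool',c*d[0]+q*d[1],q*d[0]-c*d[1],y-1.436)
save('w9',im,(150,150,450,370),2)
E
```

```text
t: 20.65
eef_pos: [583.7, 264.0, 133.9]
tcp_rot: [-3.141, 0.0, 1.43]
ft_force: [-1.0, 1.0, 0.2]
opening: 0.092
grip_force: 30.0
t: 21.07
eef_pos: [583.3, 263.1, 64.1]
tcp_rot: [-3.14, 0.001, 1.436]
ft_force: [-0.1, 0.0, 0.3]
opening: 0.092
grip_force: 30.0
bar? [572.94746647 244.94820021  85.14975836] [595.03105409 281.54476418  99.89433276]
slot (array([585.6, 267.1]), array([42.4, 24.2]), 81.64) 1416
[583.30672628 263.10813358  64.09485722] 1.435607564334108 tool 1.0715106974317437 1.260357964975176 -0.000392435665891977
```

View pics/w9.png

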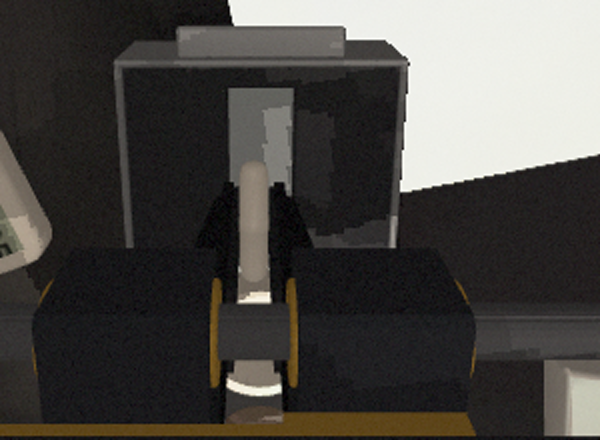

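The bar is gripped level (255,220) and lined up with the slot (228–293 across). I'll lower until the tips are just above the foam, then release.

```bash
python3 -m handwheel '[[1,1.2,15,0,0.0],[1,1.2,30,0,0.0],[1,1.2,40,0,0.0],[1,1.2,45,0,0.0],[1,1.2,46,0,0.0]]'
python3 -m handwheel '[[0,0,0,0,0.0],[0,0,1.5,0,0.0],[0,0,1.5,0,0.0],[0,0,1.5,0,0.0]]'
python3 -m handwheel '[[0,0,0,0,0.2],[0,0,0,0,0.3],[0,0,0,0,0.3],[0,0,0,0,0.3],[0,0,0,0,0.3]]'
python3 -m handwheel '[[0,0,-20,0,0.3],[0,0,-60,0,0.3],[0,0,-100,0,0.3],[0,0,-130,0,0.3],[0,0,-130,0,0.3]]'
python3 - <<'E'
from h import *
s=state();e=s['eef_pos'];print(e,s['tcp_rot'])
im,d=grab("wrist"); P=cloud('wrist')
f=comp(P,584.7,264,32,39,60); print('bar top',rect(f),len(f),f[:,2].max(),f.mean(0))
f=near(P,584.7,264,35,28,34); print('floor',len(f),f[:,:2].min(0),f[:,:2].max(0))
E
```

```text
t: 21.53
eef_pos: [585.1, 264.1, 18.6]
tcp_rot: [-3.142, 0.0, 1.436]
ft_force: [0.3, -0.1, -0.7]
opening: 0.09
grip_force: 30.0
t: 21.87
eef_pos: [585.2, 264.1, 17.6]
tcp_rot: [3.141, -0.0, 1.436]
ft_force: [0.4, 0.9, -0.5]
opening: 0.09
grip_force: 30.0
t: 22.28
eef_pos: [585.0, 264.1, 17.2]
tcp_rot: [3.142, 0.0, 1.436]
ft_force: [-0.0, 1.3, -0.7]
opening: 0.294
grip_force: 0.0
t: 22.7
eef_pos: [587.4, 265.0, 153.7]
tcp_rot: [3.133, -0.004, 1.436]
ft_force: [0.6, -0.5, -0.1]
opening: 0.302
grip_force: 0.0
[587.40464856 264.96004746 153.71934333] [ 3.13292736 -0.00421417  1.43568303]
bar top (array([583.7, 259.8]), array([24.4,  7.1]), 81.98) 92 41.137289439165784 [583.38885808 259.34511954  39.74232057]
floor 865 [569.69270366 236.03504641] [600.19787409 289.72280604]
```

The bar top is at 41 mm, so it is home. Timer next: centre (449.8,246.8), sides at 13.4°, tool yaw 0.234.

```bash
python3 -m handwheel '[[-8,-30,0,0.12,0.85],[-17,-66,0,0.24,0.85],[-27,-100,0,0.36,0.85],[-35,-132,0,0.48,0.85],[-35,-132,0,0.6,0.85]]'
python3 -m handwheel '[[0,0,0,0.12,0.85],[0,0,0,0.24,0.85],[0,0,0,0.36,0.85],[0,0,0,0.48,0.85],[0,0,0,0.602,0.85]]'
python3 -m handwheel '[[0,0,0,0,0.85],[0,0,0,0,0.85]]'
python3 - <<'E'
from h import *
s=state();e=s['eef_pos'];y=s['tcp_rot'][2]
d=np.array([449.8,246.8])-e[:2];c,q=np.cos(y),np.sin(y)
print(e,y,'tool',c*d[0]+q*d[1],q*d[0]-c*d[1],y-.234)
E
```

```text
t: 23.17
eef_pos: [443.5, 246.0, 145.9]
tcp_rot: [-3.139, 0.005, 0.831]
ft_force: [1.6, 0.4, 0.9]
opening: 0.596
grip_force: 0.0
t: 23.58
eef_pos: [448.9, 246.9, 145.9]
tcp_rot: [3.141, 0.002, 0.228]
ft_force: [0.3, 0.6, -0.6]
opening: 0.845
grip_force: 0.0
t: 23.75
eef_pos: [449.1, 247.0, 146.3]
tcp_rot: [3.141, 0.001, 0.237]
ft_force: [0.3, 0.2, -0.8]
opening: 0.846
grip_force: 0.0
[449.10425813 247.00731522 146.28081575] 0.23742046642064962 tool 0.627465087219104 0.3651354687170548 0.0034204664206496094
```

```bash
python3 -m handwheel '[[0.6,0.3,30,0,0.85],[0.6,0.3,70,0,0.85],[0.6,0.3,110,0,0.85],[0.6,0.3,140,0,0.85],[0.6,0.3,152,0,0.85]]'
python3 -m handwheel '[[0,0,5,0,0.85],[0,0,9,0,0.85],[0,0,9,0,0.85],[0,0,9,0,0.5],[0,0,9,0,0.5]]'
python3 -m handwheel '[[0,0,0,0,0.5],[0,0,0,0,0.5],[0,0,0,0,0.5],[0,0,0,0,0.5]]'
```

```text
t: 24.17
eef_pos: [448.2, 246.2, -8.9]
tcp_rot: [3.141, 0.005, 0.238]
ft_force: [-0.5, -0.4, -0.7]
opening: 0.848
grip_force: 0.0
t: 24.58
eef_pos: [450.7, 247.2, -12.9]
tcp_rot: [-3.141, -0.002, 0.234]
ft_force: [0.6, -0.0, -0.6]
opening: 0.76
grip_force: 0.0
t: 24.92
eef_pos: [450.6, 247.2, -13.0]
tcp_rot: [-3.141, -0.002, 0.234]
ft_force: [-1.5, -0.0, 6.5]
opening: 0.677
grip_force: 30.0
```

```bash
python3 -m handwheel '[[0,0,-5,0,0.5],[0,0,-30,0,0.5],[0,0,-70,0,0.5],[0,0,-110,0,0.5],[0,0,-150,0,0.5]]'
python3 -m handwheel '[[2,20,0,0,0.5],[6,50,0,0,0.5],[10,88,0,0,0.5],[15,127,0,0,0.5],[20,166,0,0,0.5]]'
python3 -m handwheel '[[5,40,0,0,0.5],[10,80,0,0,0.5],[15,118,0,0,0.5],[18,145,0,0,0.5],[20,155,0,0,0.5]]'
python3 -m handwheel '[[0,0,0,0.12,0.5],[0,0,0,0.24,0.5],[0,0,0,0.292,0.5],[0,0,0,0.292,0.5],[0,0,0,0.292,0.5]]'
python3 - <<'E'
from h import *
s=state();e=s['eef_pos'];y=s['tcp_rot'][2]
im,d=grab("wrist"); P=cloud('wrist')
f=comp(P,591,-128,56,31,39); print('recess',rect(f),len(f))
f=near(P,585,-231.8,26,12,40); print('vial pocket',circ(f,16))
f=comp(P,e[0],e[1],60,e[2]+20,e[2]+36); print('timer',rect(f),len(f),f[:,2].max())
d=np.array([591,-128])-e[:2];c,q=np.cos(y),np.sin(y)
print(e,y,'tool',c*d[0]+q*d[1],q*d[0]-c*d[1],y+.058)
save('w10',im,k=1.4)
E
```

```text
t: 25.33
eef_pos: [449.6, 246.8, 138.1]
tcp_rot: [3.141, 0.001, 0.234]
ft_force: [1.6, 0.1, -1.0]
opening: 0.678
grip_force: 29.9
t: 25.75
eef_pos: [508.1, 88.7, 136.8]
tcp_rot: [3.141, -0.001, 0.235]
ft_force: [0.7, 0.2, 0.3]
opening: 0.674
grip_force: 29.9
t: 26.17
eef_pos: [564.2, -59.5, 136.4]
tcp_rot: [3.141, -0.001, 0.231]
ft_force: [-1.2, 0.2, 0.1]
opening: 0.679
grip_force: 29.9
t: 26.58
eef_pos: [563.1, -55.4, 136.3]
tcp_rot: [3.142, 0.0, -0.056]
ft_force: [-0.1, 0.0, -1.3]
opening: 0.673
grip_force: 29.9
recess (array([ 591.4, -128.9]), array([76. , 76.1]), 86.82) 6614
vial pocket (array([ 585.8, -231.8]), 604, 0.3)
timer (array([566.8, -56.4]), array([76.3, 57.5]), 86.67) 11040 172.3138088717573
[563.12916037 -55.42309193 136.33492505] -0.055731512934433125 tool 31.870294742331847 70.91174514786331 0.002268487065566878
```

View pics/w10.png

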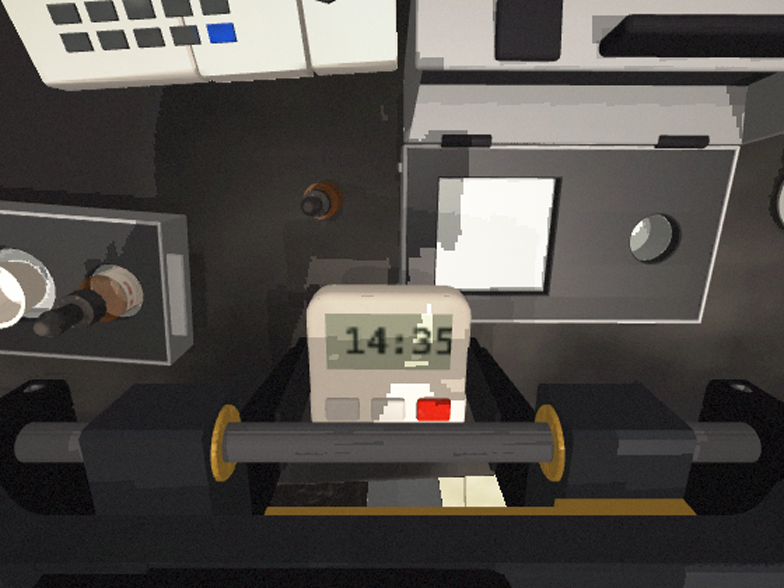

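The timer is held level (388,355), the empty recess is at (497,235) and the bottle stands upright in the tray. I'll get the timer's offset from the TCP.

```bash
python3 - <<'E'
from h import *
P=cloud('wrist');im=np.load('wrist.npz')['im'].astype(int);e=state()['eef_pos'];y=state()['tcp_rot'][2]
m=(P[...,2]>160)&(P[...,2]<171)&(im.sum(-1)>330)
l,n=ndimage.label(m); p=P[l==l[210,250 if l[210,250] else 240]]
d=p[:,:2]-e[:2]; c,q=np.cos(y),np.sin(y)
tx=c*d[:,0]+q*d[:,1]; ty=q*d[:,0]-c*d[:,1]
print(len(p),'tool x max',np.percentile(tx,[99,99.9]),'tool y',np.percentile(ty,[0.1,1,99,99.9]),'z',np.percentile(p[:,2],[5,50,95]))
E
```

```text
9431 tool x max [31.76535268 32.11566291] tool y [-31.41864123 -30.56759087  32.46396713  33.62382155] z [164.14287236 165.65277961 167.55485114]
```

```bash
python3 -m handwheel '[[12,28,0,0,0.5],[24,54,0,0,0.5],[32.5,70.8,0,0,0.5],[32.5,70.8,0,0,0.5],[32.5,70.8,20,0,0.5]]'
python3 -m handwheel '[[0,0,20,0,0.5],[0,0,45,0,0.5],[0,0,60,0,0.5],[0,0,65,0,0.5],[0,0,65,0,0.5]]'
python3 -m handwheel '[[0,0,0,0,0.5],[0,0,0,0,0.5]]'
python3 - <<'E'
from h import *
s=state();e=s['eef_pos'];y=s['tcp_rot'][2]
im,d=grab("wrist"); P=cloud('wrist')
d=np.array([591.3,-128.5])-e[:2];c,q=np.cos(y),np.sin(y)
print(e,y,'tool',c*d[0]+q*d[1]+.5,q*d[0]-c*d[1]-.8)
save('w11',im,(120,120,440,350),2)
E
```

```text
t: 27.05
eef_pos: [593.3, -129.5, 118.7]
tcp_rot: [3.14, -0.005, -0.058]
ft_force: [0.9, -1.0, -0.6]
opening: 0.675
grip_force: 29.9
t: 27.47
eef_pos: [591.0, -127.7, 50.2]
tcp_rot: [-3.141, 0.002, -0.057]
ft_force: [0.4, -0.8, -0.7]
opening: 0.682
grip_force: 29.9
t: 27.63
eef_pos: [592.3, -128.5, 52.3]
tcp_rot: [3.141, -0.002, -0.058]
ft_force: [0.2, 0.2, -1.0]
opening: 0.672
grip_force: 29.9
[ 592.26228222 -128.46995942   52.34322007] -0.05774093583695983 tool -0.45894492229309847 -0.7144772771026332
```

View pics/w11.png

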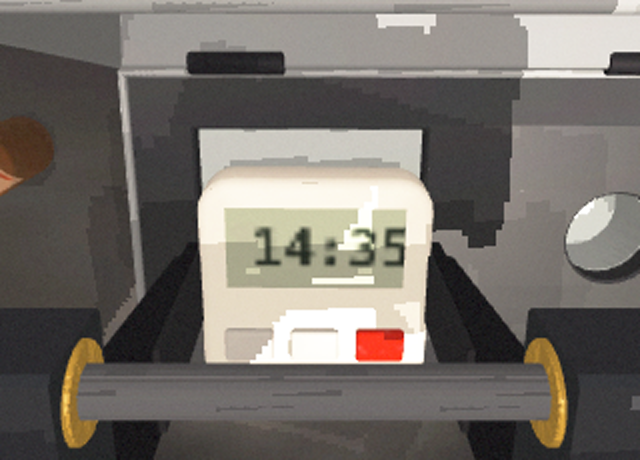

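The timer (200–432 across) is square above the recess (200–425). I'll lower it until the tips are just above the foam, then release.

```bash
python3 -m handwheel '[[-0.4,-0.6,10,0,0.5],[-0.4,-0.6,18,0,0.5],[-0.4,-0.6,24,0,0.5],[-0.4,-0.6,27,0,0.5],[-0.4,-0.6,28,0,0.5]]'
python3 -m handwheel '[[0,0,0,0,0.5],[0,0,0,0,0.5]]'
python3 -m handwheel '[[0,0,0,0,0.7],[0,0,0,0,0.75],[0,0,0,0,0.78],[0,0,0,0,0.78],[0,0,0,0,0.78]]'
python3 -m handwheel '[[0,0,-20,0,0.78],[0,0,-50,0,0.78],[0,0,-90,0,0.78],[0,0,-130,0,0.78],[0,0,-130,0,0.78]]'
python3 - <<'E'
from h import *
s=state();e=s['eef_pos'];y=s['tcp_rot'][2]
im,d=grab("wrist"); P=cloud('wrist'); print(e,y)
f=comp(P,591,-128,46,47,60); print('timer top',rect(f),len(f),np.percentile(f[:,2],[2,50,98]))
for a in ((20,20),(-20,20),(20,-20),(-20,-20)): print(np.median(near(P,591+a[0],-128+a[1],6,40,60)[:,2]))
E
```

```text
t: 28.1
eef_pos: [590.9, -127.9, 22.1]
tcp_rot: [-3.141, 0.001, -0.058]
ft_force: [-0.0, 0.4, 0.0]
opening: 0.676
grip_force: 29.9
t: 28.27
eef_pos: [591.4, -128.0, 23.2]
tcp_rot: [3.141, -0.0, -0.058]
ft_force: [0.1, 0.4, -1.0]
opening: 0.672
grip_force: 29.9
t: 28.68
eef_pos: [591.4, -128.0, 23.3]
tcp_rot: [3.141, -0.0, -0.058]
ft_force: [0.4, -0.1, 0.2]
opening: 0.775
grip_force: 0.0
t: 29.1
eef_pos: [594.2, -128.8, 160.6]
tcp_rot: [3.139, -0.011, -0.058]
ft_force: [0.4, 0.3, 0.7]
opening: 0.779
grip_force: 0.0
[ 594.16989454 -128.80143028  160.60339152] -0.058235713221380436
timer top (array([ 590.6, -128.9]), array([66. , 65.9]), 85.72) 4071 [49.37490587 51.33813484 53.88078971]
51.41462885773518
52.710759971999835
51.39644340586352
53.36173298594906
```

The timer top is at 51 mm with its buttons at 53, so it is home. Now I'll look for the vial.

```bash
python3 -m handwheel '[[-20,8,-10,0,0.5],[-50,16,-25,0,0.5],[-85,26,-40,0,0.5],[-115,36,-50,0,0.5],[-120,38,-50,0,0.5]]'
python3 -m handwheel '[[0,0,0,0,0.5],[0,0,0,0,0.5]]'
python3 - <<'E'
from h import *
s=state();e=s['eef_pos'];y=s['tcp_rot'][2]
im,d=grab("wrist"); P=cloud('wrist'); print(e,y)
f=near(P,428,-263,35,5,80); print(len(f),f.min(0),f.max(0))
f=near(P,428,-263,35,62,67); print('top',len(f),rect(f),f.mean(0))
for z in (10,20,30,50,55): print(z,circ(near(P,428,-263,35,z,z+8),12.5))
save('w12',im,k=1.4)
E
```

```text
t: 29.57
eef_pos: [465.9, -159.2, 204.0]
tcp_rot: [3.141, 0.0, -0.059]
ft_force: [0.8, -1.4, 1.0]
opening: 0.52
grip_force: 0.0
t: 29.73
eef_pos: [469.6, -159.0, 202.6]
tcp_rot: [-3.141, 0.0, -0.059]
ft_force: [0.6, 0.3, -0.1]
opening: 0.503
grip_force: 0.0
[ 469.62337456 -158.96654574  202.58587723] -0.05912618135493708
685 [ 416.46538749 -275.26308334    5.44130971] [ 440.65363024 -251.7858895    65.78161303]
top 308 (array([ 428.1, -264.4]), array([22.2, 21.7]), 17.64) [ 428.23495772 -264.23451997   63.81389378]
10 (array([ 427.7, -264.6]), 37, 0.16)
20 (array([ 427.8, -264.7]), 50, 0.22)
30 (array([ 427.7, -264.8]), 58, 0.27)
50 (array([ 426.8, -265.6]), 55, 0.29)
55 (array([ 426.8, -266. ]), 99, 1.86)
```

View pics/w12.png

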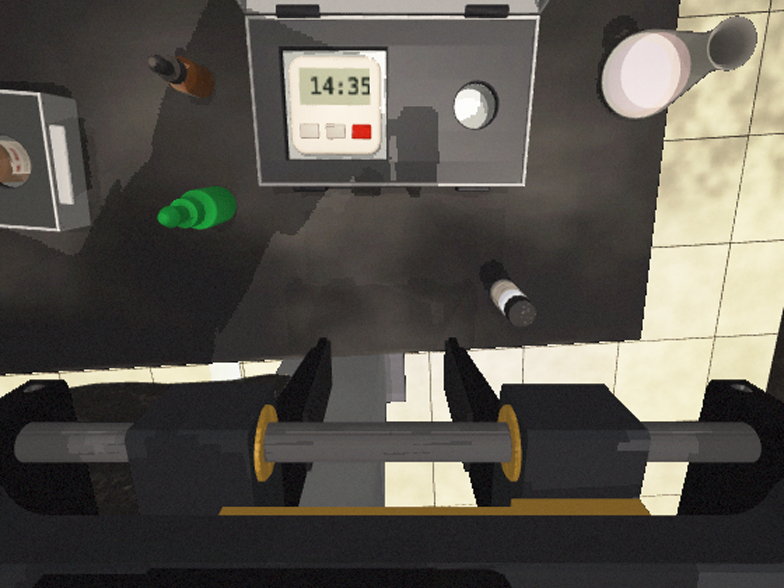

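The vial stands upright at (512,300) px, world (428,-264.4). The timer sits flat in its recess and the vial pocket (475,105) is free.

```bash
python3 -m handwheel '[[-10,30,0,0,0.55],[-22,65,0,0,0.55],[-35.3,107.7,0,0,0.55],[-35.3,107.7,0,0,0.55],[-35.3,107.7,20,0,0.55]]'
python3 -m handwheel '[[0,0,35,0,0.55],[0,0,75,0,0.55],[0,0,95,0,0.55],[0,0,95,0,0.55],[0,0,95,0,0.55]]'
python3 - <<'E'
from h import *
s=state();e=s['eef_pos'];y=s['tcp_rot'][2]
d=np.array([428,-264.4])-e[:2];c,q=np.cos(y),np.sin(y)
print(e,y,'tool',c*d[0]+q*d[1],q*d[0]-c*d[1])
E
```

```text
t: 30.2
eef_pos: [429.1, -267.2, 184.3]
tcp_rot: [3.139, -0.003, -0.061]
ft_force: [1.4, -0.6, -0.4]
opening: 0.548
grip_force: 0.0
t: 30.62
eef_pos: [428.3, -263.9, 87.1]
tcp_rot: [-3.14, 0.002, -0.058]
ft_force: [0.8, -0.3, 1.4]
opening: 0.551
grip_force: 0.0
[ 428.2726023  -263.89454159   87.13702174] -0.05769708225854209 tool -0.24300139245065727 0.520336949069808
```

```bash
python3 -m handwheel '[[0,0.4,25,0,0.55],[0,0.4,50,0,0.55],[0,0.4,65,0,0.55],[0,0.4,71,0,0.55],[0,0.4,71,0,0.55]]'
python3 -m handwheel '[[0,0,0,0,0.1],[0,0,0,0,0.1],[0,0,0,0,0.1],[0,0,0,0,0.1],[0,0,0,0,0.1]]'
python3 -m handwheel '[[0,0,0,0,0.1],[0,0,0,0,0.1],[0,0,0,0,0.1]]'
```

```text
t: 31.03
eef_pos: [428.4, -264.9, 17.3]
tcp_rot: [3.142, -0.0, -0.058]
ft_force: [-0.6, 0.5, 0.4]
opening: 0.547
grip_force: 0.0
t: 31.45
eef_pos: [428.0, -264.9, 17.8]
tcp_rot: [3.141, -0.001, -0.058]
ft_force: [-0.2, -0.6, 0.1]
opening: 0.255
grip_force: 1.6
t: 31.7
eef_pos: [428.1, -264.9, 17.6]
tcp_rot: [3.141, -0.001, -0.058]
ft_force: [-1.0, 0.1, 6.6]
opening: 0.249
grip_force: 30.0
```

```bash
python3 -m handwheel '[[0,0,-5,0,0.1],[0,0,-30,0,0.1],[0,0,-65,0,0.1],[0,0,-95,0,0.1],[0,0,-102,0,0.1]]'
python3 -m handwheel '[[20,-5,0,0,0.1],[55,-15,0,0,0.1],[92,-25,0,0,0.1],[130,-35,0,0,0.1],[155,-42,0,0,0.1]]'
python3 -m handwheel '[[0,0,10,0,0.1],[0,0,30,0,0.1],[0,0,37,0,0.1],[0,0,37,0,0.1],[0,0,37,0,0.1]]'
python3 - <<'E'
from h import *
s=state();e=s['eef_pos'];y=s['tcp_rot'][2]
im,d=grab("wrist"); P=cloud('wrist')
d=np.array([585.4,-231.8])-e[:2];c,q=np.cos(y),np.sin(y)
print(e,y,'tool',c*d[0]+q*d[1],q*d[0]-c*d[1])
for z in (66,72,78,84,90,96): print(z,circ(near(P,e[0],e[1],25,z,z+6),12.5))
f=near(P,585.4,-231.8,26,12,40); print('vial pocket',circ(f,16))
save('w13',im,(150,120,430,340),2.2)
E
```

```text
t: 32.12
eef_pos: [428.9, -265.6, 123.4]
tcp_rot: [3.138, -0.004, -0.058]
ft_force: [0.7, -0.2, 0.1]
opening: 0.249
grip_force: 30.0
t: 32.53
eef_pos: [587.6, -230.9, 118.8]
tcp_rot: [3.142, -0.001, -0.058]
ft_force: [-0.6, 0.5, -0.2]
opening: 0.251
grip_force: 30.0
t: 32.95
eef_pos: [584.4, -232.0, 82.0]
tcp_rot: [-3.141, 0.001, -0.059]
ft_force: [0.6, -0.1, 0.4]
opening: 0.249
grip_force: 30.0
[ 584.44821088 -231.98579969   82.01382013] -0.05880693468629361 tool 0.9392238115048214 -0.24141805284312
66 (array([ 583.7, -231.9]), 88, 0.15)
72 (array([ 583.8, -231.9]), 82, 0.18)
78 (array([ 584., -232.]), 101, 0.14)
84 (array([ 584. , -232.1]), 114, 0.19)
90 (array([ 584. , -232.2]), 129, 0.2)
96 (array([ 583.8, -232.4]), 154, 0.23)
vial pocket (array([ 585.8, -231.9]), 140, 0.1)
```

View pics/w13.png

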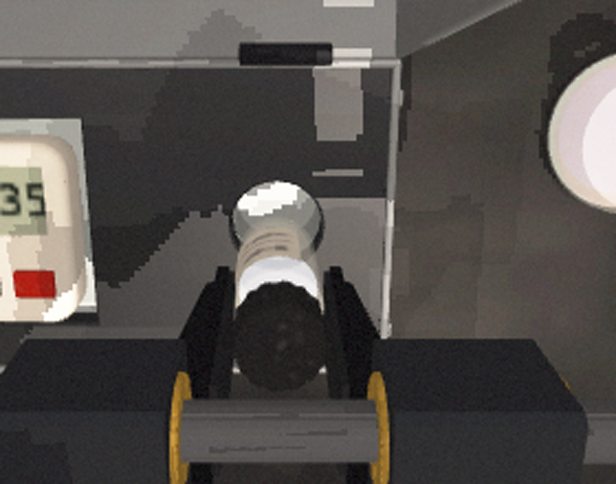

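The vial is held upright (280,300) just above its pocket (278,215). It needs +1.6 mm in x, then down 54 mm.

```bash
python3 -m handwheel '[[1.6,-0.2,5,0,0.1],[1.6,-0.2,18,0,0.1],[1.6,-0.2,34,0,0.1],[1.6,-0.2,46,0,0.1],[1.6,-0.2,51,0,0.1]]'
python3 -m handwheel '[[0,0,1,0,0.1],[0,0,2,0,0.1],[0,0,2.5,0,0.1],[0,0,2.5,0,0.1]]'
```

```text
t: 33.42
eef_pos: [586.1, -231.6, 29.9]
tcp_rot: [-3.141, 0.001, -0.059]
ft_force: [-0.2, -0.5, 0.1]
opening: 0.246
grip_force: 30.0
t: 33.75
eef_pos: [586.9, -231.9, 29.3]
tcp_rot: [3.141, -0.001, -0.058]
ft_force: [0.2, 0.9, -0.8]
opening: 0.251
grip_force: 30.0
```

```bash
python3 -m handwheel '[[-0.5,0,1.2,0,0.1],[-0.5,0,1.2,0,0.1],[-0.5,0,1.2,0,0.3],[-0.5,0,1.2,0,0.45],[-0.5,0,1.2,0,0.45]]'
python3 -m handwheel '[[0,0,0,0,0.45],[0,0,-10,0,0.45],[0,0,-40,0,0.45],[0,0,-80,0,0.45],[0,0,-120,0,0.45]]'
python3 -m handwheel '[[0,0,-40,0,0.45],[0,0,-75,0,0.0],[0,0,-75,0,0.0],[0,0,-75,0,0.0],[0,0,-75,0,0.0]]'
python3 - <<'E'
from h import *
s=state();e=s['eef_pos'];y=s['tcp_rot'][2]
im,d=grab("wrist"); P=cloud('wrist'); print(e,y)
for z in (48,54): print(z,circ(near(P,585.6,-231.9,25,z,z+7),12.5))
f=near(P,585.6,-231.9,25,68,85); print('top',len(f),rect(f),np.percentile(f[:,2],[2,50,98]))
# lid: profile of high points
m=(P[...,0]>630)&(P[...,0]<760)&(np.abs(P[...,1]+172)<30)
p=P[m]
for z in range(60,200,8):
    q=p[(p[:,2]>z)&(p[:,2]<=z+8)]
    if len(q): print(z,len(q),'x',q[:,0].min().round(1),q[:,0].max().round(1))
E
```

```text
t: 34.17
eef_pos: [586.1, -231.7, 27.6]
tcp_rot: [3.141, -0.0, -0.058]
ft_force: [0.2, -0.1, -0.5]
opening: 0.384
grip_force: 0.0
t: 34.58
eef_pos: [585.6, -231.5, 149.0]
tcp_rot: [-3.141, 0.001, -0.058]
ft_force: [0.5, -0.4, 0.7]
opening: 0.45
grip_force: 0.0
t: 35.0
eef_pos: [585.6, -231.5, 222.3]
tcp_rot: [-3.142, 0.0, -0.058]
ft_force: [0.1, 0.1, -0.3]
opening: 0.227
grip_force: 0.0
[ 585.63583616 -231.50304092  222.31051548] -0.058403847687647614
48 (array([ 585.1, -231.5]), 45, 0.41)
54 (array([ 584.5, -231.6]), 30, 0.4)
top 331 (array([ 586.3, -231.7]), array([22.4, 21.8]), 19.56) [70.77736842 73.86357475 75.1774344 ]
148 1782 x 682.3 710.3
156 1693 x 666.6 702.3
164 188 x 671.1 675.8
172 772 x 672.5 681.9
```

The vial top is at 74 mm, so it is home and the case is packed. The lid's lip is at x 672–682, z up to about 180. Before going behind it I'll check for tall things there.

```bash
python3 - <<'E'
from h import *
for n in ('top','wrist','scene'):
    if n=='scene': grab('scene')
    P=cloud(n).reshape(-1,3); print(n)
    for x in range(640,900,40):
        print(x,[int(np.percentile(q,99)) if len(q:=P[(P[:,0]>=x)&(P[:,0]<x+40)&(P[:,1]>=y)&(P[:,1]<y+40)&(P[:,2]>0)&(P[:,2]<450)][:,2])>5 else -1 for y in range(-320,-40,40)])
P=cloud('wrist'); p=P[(P[...,2]>165)&(P[...,0]>640)&(P[...,0]<720)&(np.abs(P[...,1]+175)<70)]; print('lip',rect(p),np.percentile(p,[1,99],axis=0))
s=state();e=s['eef_pos'];y=s['tcp_rot'][2]
d=np.array([700,-175.4])-e[:2];c,q=np.cos(y),np.sin(y)
print(e,y,'tool',c*d[0]+q*d[1],q*d[0]-c*d[1])
E
```

```text
top
640 [5, 163, 176, 180, 177, 166, 163]
680 [9, 162, 163, 162, 175, 164, 160]
720 [5, 51, 61, 4, 8, 4, 67]
760 [12, 166, 169, 5, 7, 6, 77]
800 [13, 6, 52, 54, 7, 7, 90]
840 [65, 24, 53, 55, 6, 5, 91]
880 [75, 6, 5, 6, 5, 6, 91]
wrist
640 [1, 164, 414, 177, 177, 164, 160]
680 [2, 161, 161, 175, 176, 163, 159]
720 [1, 55, 59, 1, 1, 2, 68]
760 [9, 72, 78, 1, 2, 2, 67]
800 [-1, -1, -1, -1, -1, 1, 0]
840 [-1, -1, -1, -1, -1, -1, -1]
880 [-1, -1, -1, -1, -1, -1, -1]
scene
640 [-1, 162, 173, 178, 178, 165, 158]
680 [-1, 157, 161, 165, 173, 162, 159]
720 [-1, -1, -1, -1, 4, 4, 66]
760 [235, -1, 169, 4, 5, 2, 74]
800 [12, 5, 48, 54, 4, -1, 90]
840 [70, 19, 50, 52, 4, -1, 89]
880 [77, 11, 3, 4, 38, -1, 90]
lip (array([ 675.4, -177.3]), array([125.5,   9.7]), 86.26) [[ 666.63338933 -236.95902575  167.12402477]
 [ 681.41783525 -137.60622468  414.15803225]]
[ 585.50744184 -231.44302091  221.18853757] -0.05843534645775872 tool 111.02410562326178 -62.63396871017701
```

```bash
python3 -m handwheel '[[20,-12,0,0,0.0],[45,-26,0,0,0.0],[75,-43,0,0,0.0],[105,-60,0,0,0.0],[112,-62.6,0,0,0.0]]'
python3 -m handwheel '[[0,0,0,0,0.0],[0,0,25,0,0.0],[0,0,50,0,0.0],[0,0,70,0,0.0],[0,0,74,0,0.0]]'
python3 -m handwheel '[[0,0,0,0,0.0],[0,0,0,0,0.0]]'
```

```text
t: 35.52
eef_pos: [704.3, -173.0, 220.1]
tcp_rot: [-3.14, 0.002, -0.056]
ft_force: [1.2, -0.3, -0.3]
opening: 0.001
grip_force: 0.0
t: 35.93
eef_pos: [698.8, -175.9, 144.0]
tcp_rot: [-3.14, 0.007, -0.059]
ft_force: [-0.3, 0.6, -0.6]
opening: 0.005
grip_force: 0.0
t: 36.1
eef_pos: [701.4, -176.4, 149.3]
tcp_rot: [3.141, -0.0, -0.059]
ft_force: [0.5, -0.1, 0.6]
opening: 0.005
grip_force: 0.0
```

```bash
python3 -m handwheel '[[-8,0,0,0,0.0],[-18,0,0,0,0.0],[-30,0,0,0,0.0],[-42,0,0,0,0.0],[-54,0,0,0,0.0]]'
python3 -m handwheel '[[-10,0,0,0,0.0],[-20,0,1,0,0.0],[-30,0,3,0,0.0],[-40,0,5,0,0.0],[-50,0,7,0,0.0]]'
```

```text
t: 36.52
eef_pos: [647.1, -172.8, 150.1]
tcp_rot: [3.141, -0.003, -0.058]
ft_force: [1.8, 0.0, 0.0]
opening: 0.001
grip_force: 0.4
t: 36.93
eef_pos: [597.1, -169.9, 143.0]
tcp_rot: [3.141, -0.002, -0.058]
ft_force: [0.7, -1.2, 0.0]
opening: 0.004
grip_force: 0.1
```

```bash
python3 -m handwheel '[[-12,0,3,0,0.0],[-24,0,7,0,0.0],[-24,0,7,0,0.0],[-24,0,7,0,0.0],[-24,0,7,0,0.0]]'
python3 - <<'E'
from h import *
s=state(); print(s['eef_pos'],s['ft_force'])
im,d=grab('scene'); save('s14',im,(200,70,400,220),4)
P=cloud('scene').reshape(-1,3); p=P[(P[:,0]>500)&(P[:,0]<740)&(P[:,1]>-240)&(P[:,1]<-80)&(P[:,2]<200)]
for x in range(500,740,20):
    q=p[(p[:,0]>=x)&(p[:,0]<x+20)]; print(x,len(q),np.percentile(q[:,2],[5,50,95]).round(0) if len(q)>5 else '')
E
```

```text
t: 37.35
eef_pos: [574.5, -168.6, 135.5]
tcp_rot: [3.141, -0.002, -0.059]
ft_force: [0.3, 0.6, 0.0]
opening: 0.004
grip_force: 0.0
[ 574.4776571  -168.59821758  135.51882016] [0.25960022 0.61217376 0.03246659]
500 294 [-6. -1.  3.]
520 580 [-4. 19. 45.]
540 372 [ 38.  44. 141.]
560 764 [ 41. 130. 181.]
580 479 [ 40.  52. 153.]
600 185 [ 39. 130. 145.]
620 148 [ 36. 116. 128.]
640 128 [ 91. 101. 110.]
660 129 [-3. 83. 92.]
680 60 [-6. -1.  2.]
700 83 [-5. -1.  3.]
720 229 [-5. -1.  3.]
```

View pics/s14.png

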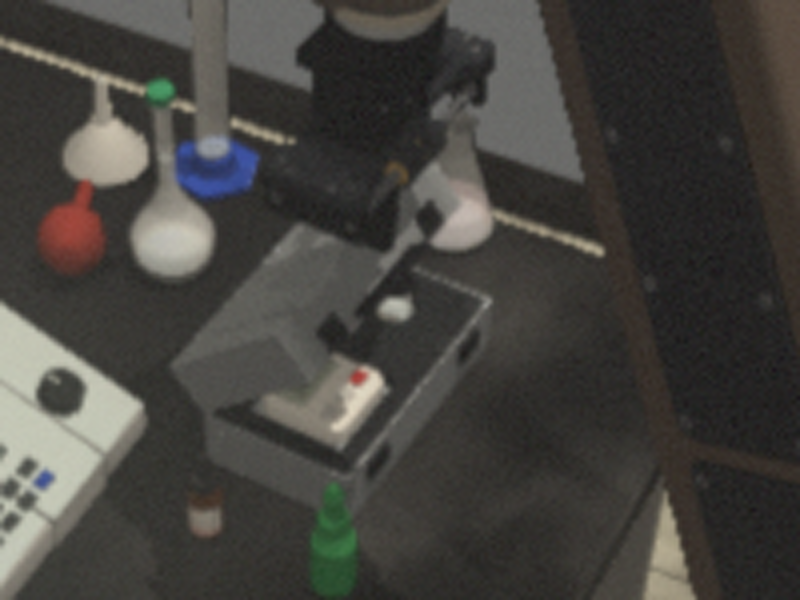

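The lid is swinging down over the packed case (shell at (300,310)) and nothing is in its way. I'll lift clear and let it close.

```bash
python3 -m handwheel '[[0,0,-40,0,0.0],[0,0,-80,0,0.0],[-20,0,-100,0,0.0],[-20,0,-100,0,0.0],[-20,0,-100,0,0.0]]'
python3 -m handwheel '[[0,0,0,0,0.0],[0,0,0,0,0.0],[0,0,0,0,0.0],[0,0,0,0,0.0],[0,0,0,0,0.0]]'
python3 -m handwheel '[[0,0,0,0,0.0],[0,0,0,0,0.0],[0,0,0,0,0.0],[0,0,0,0,0.0],[0,0,0,0,0.0]]'
python3 -m handwheel '[[0,0,0,0,0.0],[0,0,0,0,0.0],[0,0,0,0,0.0],[0,0,0,0,0.0],[0,0,0,0,0.0]]'
python3 - <<'E'
from h import *
im,d=grab('wrist'); P=cloud('wrist'); im,d=grab('top'); T=cloud('top')
for x in (545,570,590,610,635):
    print(x,[np.round(np.median(near(P,x,y,6,20,200)[:,2]),1) if len(near(P,x,y,6,20,200)) else None for y in (-90,-130,-170,-210,-250)])
q=near(T,568,133,20,75,140); print('bottle',len(q),np.percentile(q[:,2],95))
q=near(T,602,-367,35,8,140); print('flask',rect(q)); q=near(T,640,380,45,8,140); print('beaker',rect(q))
q=near(T,576,198,30,45,80); print('cup',rect(q)); q=near(T,519.5,-12.6,25,8,130); print('green',rect(q))
E
```

```text
t: 37.82
eef_pos: [554.1, -167.2, 235.8]
tcp_rot: [3.141, -0.003, -0.058]
ft_force: [-0.5, 0.0, -0.8]
opening: 0.005
grip_force: 0.0
t: 38.23
eef_pos: [553.9, -167.1, 233.7]
tcp_rot: [-3.141, 0.001, -0.058]
ft_force: [-0.1, 0.1, -0.3]
opening: 0.004
grip_force: 0.0
t: 38.65
eef_pos: [553.8, -167.1, 234.5]
tcp_rot: [3.141, -0.0, -0.058]
ft_force: [0.3, 0.8, -0.2]
opening: 0.001
grip_force: 0.0
t: 39.07
eef_pos: [553.8, -167.1, 234.4]
tcp_rot: [3.141, -0.0, -0.058]
ft_force: [-0.0, 0.1, 0.3]
opening: 0.001
grip_force: 0.0
545 [np.float64(88.2), np.float64(88.2), np.float64(88.6), np.float64(88.4), np.float64(88.3)]
570 [np.float64(88.4), np.float64(88.2), np.float64(89.7), np.float64(88.3), np.float64(88.2)]
590 [np.float64(88.3), np.float64(88.1), np.float64(89.8), np.float64(88.4), np.float64(88.2)]
610 [np.float64(88.3), np.float64(88.3), np.float64(89.7), np.float64(88.3), np.float64(88.5)]
635 [np.float64(88.1), np.float64(88.2), np.float64(88.5), np.float64(88.2), np.float64(88.3)]
bottle 51 106.68198709186845
flask (array([ 598. , -380.1]), array([46.6, 43.4]), 17.63)
beaker (array([625.6, 373.8]), array([52.8, 53. ]), 10.78)
cup (array([575.7, 199.2]), array([43.1, 42.3]), 1.28)
green (array([522.2, -13. ]), array([29.3, 29.6]), 4.57)
```

```bash
python3 -c "from cell import job_done; print(job_done())"
```

```text
the job is handed in; nothing more can be done
None
```

I packed both kits, shut the case lid and handed the job in at about 39 s: depth checks put all five items fully home and the lid flat, and I never touched the beaker or the flask.

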